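# Make up the kit tray for a weld test

### The arm

A 7-joint arm with a two-finger parallel gripper is mounted at the origin on a cart in front of the work surface, level with it; the furniture and walls round the work are solid. World frame = base frame: x ahead of the robot, y to its left, z up, the work surface at z = 0. Lengths are in m, angles in rad, forces in N, time in s.
With the tool pointing down it reaches from about 0.425 to 0.95 m from the base axis. Payload 16.7 kg.
Tool frame: the origin (TCP) lies at the very end of the fingers, on their centre line; the grasp point (between the pads) lies 19 mm behind it; y points along the fingers, z is the direction in which the jaws open and shut, and the axes are right-handed (so a half turn about y gives the same grasp; the last joint's range is limited). The gripper opens to 94 mm and grips with 3 to 60 N. Pads are 16 mm wide; open, the fingers measure 119 mm over their backs; the gripper's body (75 mm by 177 mm) begins 78 mm behind the grasp point.
Start: joints at [1.125, 0.426, 0.074, 1.606, -0.034, 1.111, -0.067], TCP at [0.197, -0.645, 0.205] pointing down, gripper open.
Joint ranges: [-2.85, 2.85], [-0.5, 2.14], [-1.23, 1.37], [0.21, 2.46], [-1.02, 4.16], [0.16, 2.05], [-2.73, 2.73]. Speed limits (rad/s): [1.89, 1.89, 2.39, 2.39, 3.01, 3.01, 3.01].

### API

Orientations are given as a unit quaternion [w, x, y, z].
In Python, from station import robot gives the robot as it stands.
- The arm moves only by the tool servo_tool, never from a script. Its argument "increments" is one flat list of numbers, 7 for each row, row after row: the opening in per cent of the stroke, from 0 (shut) to 100 (fully open), then the shift along the tool's x, y, z in cm, then the turn, a rotation vector about the tool's x, y, z in degrees. In form: [claw, tx, ty, tz, rx, ry, rz, claw, tx, ty, tz, rx, ry, rz, ...]. A call has exactly 10 rows; each row shifts and turns the commanded pose from where the row before left it, along the tool's axes as they then stand; what a row does not reach is not made up. A row lasts 1/10 s, in which the tool goes at most 50 mm and 8.59 degrees, less where a joint would pass 70% of its speed; a pose out of reach is approached as far as the arm can. A call is refused whole if a number of a shift passes 5 or a number of a turn 8.59, either way. A call with a gripper value outside its range is refused whole. The fingers move at their own pace and stop on an object; "grip_force" is the grip in N (left out, the last holds). Time passes only in rows, so rows that do not move let the fingers close, or fill a call up. It gives the time, the measured TCP pose, the force and the opening at its end, in the units of the state.
- robot.read_state(): the state, without advancing time (a new reading comes with each control period).
- robot.get_image(name): name is "scene" or "top" or "wrist"; returns (picture, depth): 480x640x3 uint8, red, green, blue; 480x640 float32, m along the optical axis (not along the pixel's ray), 0 where there is no reading.
- robot.calibration(name): a dict with "fx", "fy", "cx", "cy" (pixels), "position" and "orientation" of the camera in the world. Camera axes: x right, y up, looking along -z (the intrinsics and any distortion apply to the point x, -y, -z); pixel columns grow to the right and rows downward; lengths in m; the calibration is good to about 2 mm. A picture is of the moment at which its call begins: read the wrist's pose just before it. calibration takes no time and is no camera call; for the wrist camera it gives the pose at the moment of the call.
- robot.close_job(): hands the job in, once; it reports no verdict.
Trained networks look in the newest picture that a camera, given by its name, has taken for a name from the list of things; names that differ only in an ending like _2 or _b are one class to them, and where a whole thing is asked for, a point or a joint stands for the part that bears it (a point fixed in the world has none). Each returns a list of dicts, best first, with "p" (0 to 1); they miss things now and then, are a little off and sometimes report something else, mostly with a low value. They report only what shows in the picture. A call takes as long as a camera call. They do not tell look-alikes from the thing itself.
- robot.silhouettes(name, camera): "mask" (480x640 bool, what is visible of it) and "box" ([centre column, centre row, width, height] in pixels, round what is visible of it).
The state is a dict: "t": time; "joint_positions": joint angles; "qd": joint speeds; "joint_efforts": joint torques, N m; "ee_pos": TCP position; "tool_rot": TCP orientation; "force": force on the tool from outside, world axes, zero at the start; "wrist_torque": the same for the moment, N m; "grip_width": finger opening in m.
Only numpy, scipy, OpenCV 4.12 (cv2) and the standard library are available. Lean on these libraries where they do the work, as an engineer would, in place of code of your own. Each camera call takes 0.05 s, during which the arm holds its last target.

### The job

Make up the kit tray: with the hooked rod from the rubber mat, draw the square tube that dropped under the bar guard out onto the open bench, and put the rod back on the mat, standing as it was. The flat steel strips lie flush in the rack and tip up for lifting when their end nearer the pivot is pressed down; lay all the strips and the tube down on the floor of the tray, nothing on top of anything else, and press the emptied rockers of the rack back level. Leave the other things on the bench alone.

Things in the scene. Friction and masses are not known exactly. Their poses are not given: they have to be found in the camera images.
- rack: fixed grey steel tip-up rack, 146 x 176 mm, 30 mm high; origin at the middle of its underside, z up. Three open pockets side by side, 126 mm long along its x, 40 mm wide, centred at y = -58, 0 and +58 mm; a strip lying in one is flush with the rack's top, with 4 mm of gap at each side, too narrow for fingers
- strip_1_mid (a point): middle (also of the thickness) of steel strip 1, a loose plain flat bar 32 x 120 x 6 mm, about 0.19 kg; point axes: x across the 32 mm width, y along the length, z through the thickness. It starts (if present) flat in the rack's pocket at rack y = -58 mm, its y axis along the rack's +x, resting on a rocker, underside 24 mm above the bench
- rocker_1 (a joint): stiff rocker in the pocket at rack y = -58 mm: 0 level, 0.3 rad fully tipped, rack's +x end up; it stays where it is put, loaded or empty. About 5 N down on the strip at rack x = -50 mm (9 mm travel) tips it; the strip's +x end then stands some 23 mm above the rack. Empty, it is a plate 30 mm wide up to rack x = +46 mm, top 24 mm high when level, pushed level by 2 N on its raised end
- pivot_1 (a point): pivot of that rocker, across the pocket at rack x = -20 mm, 21.5 mm above the bench (fixed to the rack, rack's axes)
- strip_2_mid (a point): middle (also of the thickness) of steel strip 2, a loose plain flat bar 32 x 120 x 6 mm, about 0.19 kg; point axes: x across the 32 mm width, y along the length, z through the thickness. It starts (if present) flat in the rack's pocket at rack y = 0 mm, its y axis along the rack's +x, resting on a rocker, underside 24 mm above the bench
- rocker_2 (a joint): stiff rocker in the pocket at rack y = 0 mm: 0 level, 0.3 rad fully tipped, rack's +x end up; it stays where it is put, loaded or empty. About 5 N down on the strip at rack x = -50 mm (9 mm travel) tips it; the strip's +x end then stands some 23 mm above the rack. Empty, it is a plate 30 mm wide up to rack x = +46 mm, top 24 mm high when level, pushed level by 2 N on its raised end
- pivot_2 (a point): pivot of that rocker, across the pocket at rack x = -20 mm, 21.5 mm above the bench (fixed to the rack, rack's axes)
- strip_3_mid (a point): middle (also of the thickness) of steel strip 3, a loose plain flat bar 32 x 120 x 6 mm, about 0.19 kg; point axes: x across the 32 mm width, y along the length, z through the thickness. It starts (if present) flat in the rack's pocket at rack y = 58 mm, its y axis along the rack's +x, resting on a rocker, underside 24 mm above the bench
- rocker_3 (a joint): stiff rocker in the pocket at rack y = 58 mm: 0 level, 0.3 rad fully tipped, rack's +x end up; it stays where it is put, loaded or empty. About 5 N down on the strip at rack x = -50 mm (9 mm travel) tips it; the strip's +x end then stands some 23 mm above the rack. Empty, it is a plate 30 mm wide up to rack x = +46 mm, top 24 mm high when level, pushed level by 2 N on its raised end
- pivot_3 (a point): pivot of that rocker, across the pocket at rack x = -20 mm, 21.5 mm above the bench (fixed to the rack, rack's axes)
- tray: fixed open dark steel kit tray, 170 x 258 mm outside, 15 mm high, walls and floor 3 mm; origin at the middle of its underside, x along the 170 mm side. Room for three strips laid along x and the tube, side by side at 58 mm pitch
- guard: fixed bar guard: two steel side walls 240 mm apart, 112 mm high, 160 mm deep, a 45 mm high back wall and a roof of round bars across, lowest 108 mm above the bench, with gaps too narrow for a hand; open at the front. Origin on the bench in the middle of the mouth; +x points straight in, y along the mouth, z up
- tube_mid (a point): centre of the loose square steel tube offcut, 30 x 30 mm and 75 mm long, 0.21 kg, hollow; point y along its length, z up as it starts. It starts lying inside the guard, 30 to 60 mm in from the mouth, roughly along the mouth
- mat: fixed flat black rubber mat, 110 x 340 x 3 mm; origin at the middle of its underside, x along the 110 mm side, z up
- rod: loose hooked rod, 0.30 kg, standing on the mat: wooden grip 90 x 22 x 30 mm (30 high), then a steel rod 9 mm thick that rises and runs level at 45 mm, ending in a down-turned steel blade 44 mm wide, 40 mm high, 6 mm thick. Origin under the middle of the grip, at the level of its underside (the blade reaches down to the same level); x runs along the rod to the blade, z up. Between grip and blade it bridges things up to 38 mm high
- rod_blade (a point): foot of the rod's blade: 200 mm from the rod's origin along its x, at the level of its underside
- by_flap_disc: flat flap disc, 99 mm across, loose bystander, to be left alone; origin in the middle of its underside
- by_bolt_m16: hexagon bolt 81 mm long, loose bystander, to be left alone; origin in the middle of its underside
- by_combination_pliers: pair of pliers with yellow grips, 179 mm, loose bystander, to be left alone; origin in the middle of its underside
- by_cold_chisel: black cold chisel 185 mm, loose bystander, to be left alone; origin in the middle of its underside
- by_gas_nozzle_1: tapered gas nozzle 68 mm long, loose bystander, to be left alone; origin in the middle of its underside
Not all that is in view belongs to the job. What is shaped like the part that bears tube_mid but brown is not meant.

How it is judged:
By the outcome, as a careful person would: the job done as asked, in the order asked, and still so for the second after the job is handed in, with the robot touching nothing.
Of strip_1, strip_2, strip_3 only 2 to 3 are there at a start; the rules pass over those that are not, and their reading is None.
At some moment in a run one of rod, tube may be knocked a few centimetres aside while the robot is not near it.
It also fails if it takes over 210 s, if anything falls off the work surface, if the arm or the gripper's body presses on something with over 40 N, if the wrist force passes 120 N, or if a joint passes its speed limit or range.

## Working session

There is one attempt and no reset: what is moved stays moved. The work goes in short steps, Python scripts to look and compute and a tool call to move; the robot and the scene stay as the last step left them, time stands still between calls to the robot, and variables do not carry over. Pictures are saved under pics/ and viewed, and the job is handed in when it is done.

Besides the shell and the picture viewer there is one more tool, called as name(argument=value, ...), one argument or row to a line, values as JSON. servo_tool: Moves the arm, as the interface text tells. Its arguments: {"type":"object","properties":{"increments":{"type":"array","items":{"type":"number"}},"grip_force":{"type":"number"}},"required":["increments"]}

```bash
ls -la; mkdir -p pics; cat > h.py <<'E'
import numpy as np, cv2
from scipy.spatial.transform import Rotation as R
from station import robot
def rot(q): return R.from_quat([q[1],q[2],q[3],q[0]])
def cam(name):
    c=robot.calibration(name); return c,rot(c['orientation']).as_matrix(),np.array(c['position'])
def snap(name,fn):
    c=cam(name); im,d=robot.get_image(name)
    cv2.imwrite('pics/'+fn+'.png',cv2.cvtColor(im,cv2.COLOR_RGB2BGR)); np.savez('pics/'+fn+'.npz',im=im,d=d,K=[c[0][k] for k in('fx','fy','cx','cy')],R=c[1],p=c[2])
    return im,d,c
def cloud(d,c):
    K,Rm,p=c; v,u=np.mgrid[0:480,0:640]
    P=np.stack([(u-K['cx'])/K['fx']*d,-(v-K['cy'])/K['fy']*d,-d],-1)
    return P@Rm.T+p
def st():
    s=robot.read_state(); print('t',round(s['t'],2),'pos',np.round(s['ee_pos'],4),'\nR cols(tool axes in world)\n',np.round(rot(s['tool_rot']).as_matrix(),3),'\nF',np.round(s['force'],1),'w',round(s['grip_width'],4),'q',np.round(s['joint_positions'],2)); return s
E
python3 - <<'E'
from h import *
st()
for n in('scene','top','wrist'):
    im,d,c=snap(n,n+'0'); print(n,{k:np.round(v,3) for k,v in c[0].items()},c[1][:,2].round(2),(d>0).mean())
E
```

```text
total 12
drwxr-xr-x  3 agent agent 4096 Dec  6 08:04 .
drwxr-xr-x 23 root  root  4096 Dec  6 08:04 ..
drwxr-xr-x  2 agent agent 4096 Dec  6 08:04 pics
t 0.0 pos [ 0.1972 -0.6451  0.2048] 
R cols(tool axes in world)
 [[-0.956 -0.001  0.292]
 [-0.292  0.001 -0.956]
 [ 0.    -1.    -0.001]] 
F [-0.9 -0.2 -0.4] w 0.0938 q [ 1.12  0.43  0.07  1.61 -0.03  1.11 -0.07]
scene {'fx': np.float64(597.095), 'fy': np.float64(597.095), 'cx': np.float64(322.331), 'cy': np.float64(235.974), 'position': array([ 1.749, -0.089,  0.651]), 'orientation': array([0.609, 0.385, 0.365, 0.589])} [ 0.9  -0.04  0.44] 0.9959505208333334
top {'fx': np.float64(486.762), 'fy': np.float64(486.762), 'cx': np.float64(318.446), 'cy': np.float64(243.772), 'position': array([ 0.357, -0.042,  1.218]), 'orientation': array([ 0.715,  0.055, -0.046, -0.695])} [-0.14 -0.02  0.99] 0.99599609375
wrist {'fx': np.float64(382.826), 'fy': np.float64(382.826), 'cx': np.float64(312.218), 'cy': np.float64(244.675), 'position': array([ 0.277, -0.621,  0.385]), 'orientation': array([ 0.795, -0.116,  0.086, -0.589])} [0.27 0.08 0.96] 0.9960677083333334
```

View pics/top0.png

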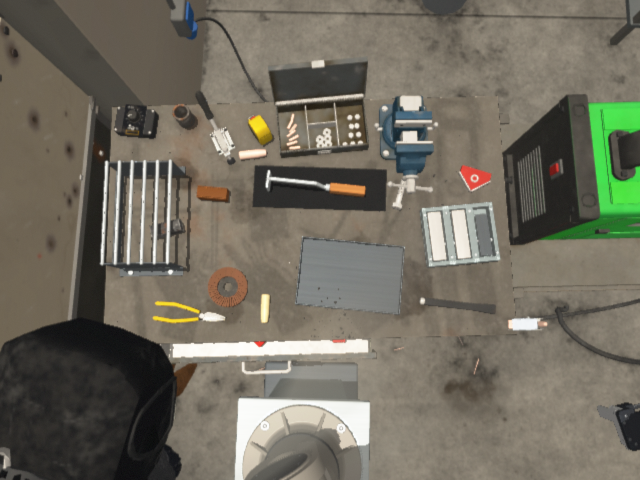

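View pics/scene0.png

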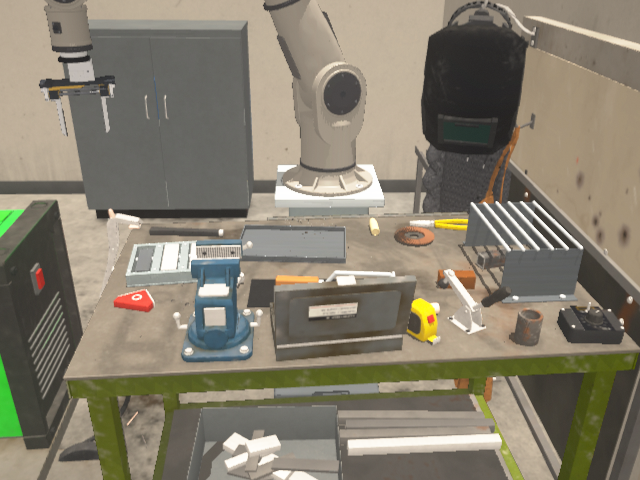

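View pics/wrist0.png

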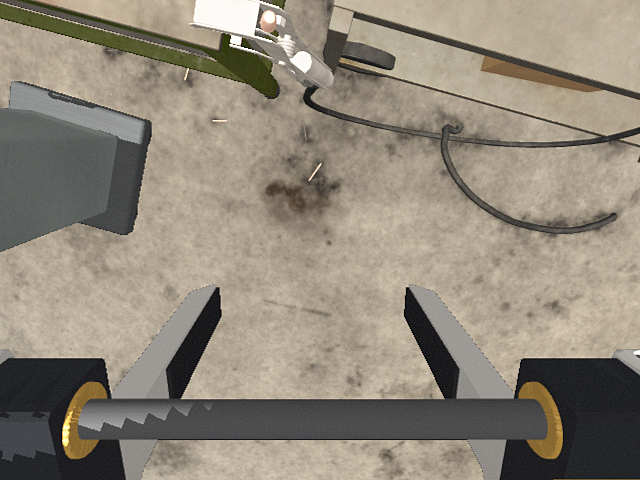

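The top view shows the guard on the left (150,215) with its mouth facing right. The tube is inside at about (172,228), and the brown look-alike is outside at (212,193). The rod is on the mat with its grip at (347,188) and blade at (267,183). The tray is at (350,275). The rack at (460,235) holds two light strips, and its right pocket looks empty. Next I'll measure these.

```bash
cat >> h.py <<'E'
def find(name,camn,d,c,zmin=-.01,zmax=.2,n=3):
    P=cloud(d,c); out=[]
    for s in robot.silhouettes(name,camn)[:n]:
        m=s['mask']&(d>0); Q=P[m]; 
        if len(Q)<5: continue
        z=np.percentile(Q[:,2],[5,50,95]).round(3)
        (cx,cy),(w,h),a=cv2.minAreaRect((Q[:,:2]*1000).astype(np.float32))
        e=cv2.boxPoints(((cx,cy),(w,h),a)); L=e[1]-e[0]; W=e[2]-e[1]
        if np.hypot(*W)>np.hypot(*L): L,W=W,L
        print(name,camn,'p',round(s['p'],2),'box',np.round(s['box']),'n',len(Q),'ctr',np.round([cx,cy]),'L',round(np.hypot(*L)),'W',round(np.hypot(*W)),'ang',round(np.degrees(np.arctan2(L[1],L[0])),1),'z',z)
        out.append((s,Q))
    return out
E
python3 - <<'E'
from h import *
for n in('top','scene'):
    im,d,c=snap(n,n+'1')
    for k in ['rack','strip_1_mid','tray','guard','tube_mid','mat','rod','by_flap_disc','by_bolt_m16','by_combination_pliers','by_cold_chisel','by_gas_nozzle_1']: find(k,n,d,c)
E
python3 - <<'E'
import cv2
im=cv2.imread('pics/top0.png')
cv2.imwrite('pics/cropg.png',cv2.resize(im[140:300,90:260],None,fx=3.5,fy=3.5,interpolation=2))
cv2.imwrite('pics/cropr.png',cv2.resize(im[160:320,400:520],None,fx=3.5,fy=3.5,interpolation=2))
im=cv2.imread('pics/scene0.png')
cv2.imwrite('pics/cropg2.png',cv2.resize(im[190:310,400:600],None,fx=4,fy=4,interpolation=2))
E
```

```text
rack top p 0.75 box [460. 233.  77.  66.] n 2884 ctr [ 564. -378.] L 188 W 146 ang -82.6 z [0.005 0.028 0.034]
tray top p 0.73 box [350. 276. 109.  78.] n 7037 ctr [ 456. -104.] L 258 W 171 ang 86.0 z [0.    0.004 0.012]
guard top p 0.95 box [143. 220.  85. 115.] n 4265 ctr [595. 439.] L 313 W 239 ang 2.5 z [0.003 0.113 0.119]
tube_mid top p 0.91 box [170. 227.  34.  20.] n 343 ctr [562. 359.] L 76 W 40 ang -76.5 z [0.002 0.03  0.035]
tube_mid top p 0.79 box [212. 193.  36.  20.] n 469 ctr [655. 251.] L 87 W 39 ang 83.9 z [0.002 0.03  0.035]
tube_mid top p 0.44 box [316. 181. 103.  24.] n 689 ctr [674. -10.] L 257 W 50 ang 82.6 z [0.007 0.034 0.054]
mat top p 0.71 box [321. 188. 132.  45.] n 4813 ctr [679. -22.] L 340 W 116 ang 89.8 z [0.    0.004 0.008]
rod top p 0.83 box [318. 184. 102.  24.] n 661 ctr [676. -15.] L 252 W 41 ang 85.5 z [0.009 0.034 0.055]
rod top p 0.29 box [228. 289.  41.  38.] n 1152 ctr [419. 199.] L 96 W 96 ang 47.1 z [0.004 0.01  0.014]
by_flap_disc top p 0.75 box [228. 288.  43.  38.] n 1207 ctr [418. 199.] L 98 W 97 ang -90.0 z [0.004 0.009 0.014]
by_flap_di
[... 2084 characters left out ...]
5. 278. 117.  17.] n 579 ctr [729. -88.] L 340 W 224 ang -42.1 z [0.026 0.034 0.052]
by_flap_disc scene p 0.71 box [414. 235.  43.  18.] n 616 ctr [415. 196.] L 109 W 100 ang 20.6 z [0.    0.007 0.011]
by_combination_pliers scene p 0.64 box [162. 263.  74.  48.] n 2188 ctr [ 597. -388.] L 317 W 153 ang 11.3 z [0.004 0.025 0.032]
by_combination_pliers scene p 0.57 box [441. 223.  60.  14.] n 448 ctr [344. 275.] L 149 W 55 ang 79.7 z [-0.001  0.007  0.011]
by_cold_chisel scene p 0.84 box [186. 232.  74.  10.] n 550 ctr [ 391. -369.] L 183 W 28 ang 86.1 z [0.002 0.012 0.017]
by_gas_nozzle_1 scene p 0.51 box [374. 226.   9.  22.] n 139 ctr [349. 105.] L 109 W 25 ang -2.8 z [-0.002  0.015  0.022]
```

View pics/cropg.png

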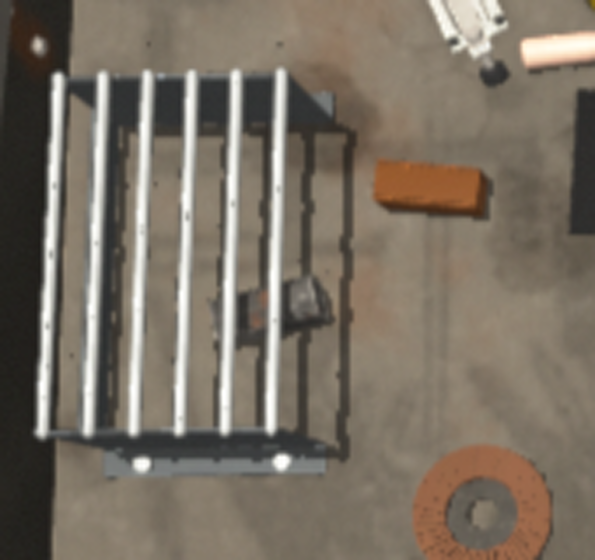

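View pics/cropr.png

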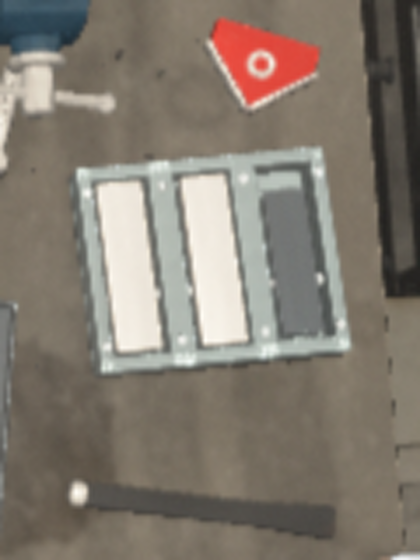

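View pics/cropg2.png

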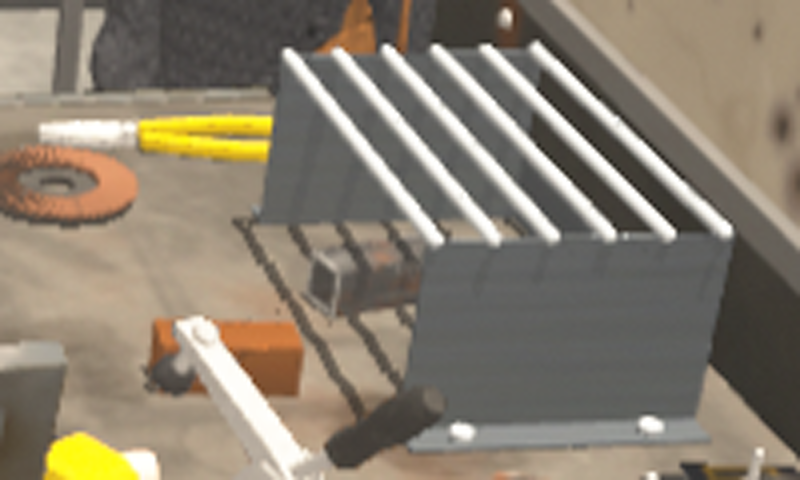

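Candidates for the tube:
- **Grey, rusty, hollow piece** at top px (172,227), inside the guard and open-ended. This fits the description.
- **Brown block** at (212,193), outside the guard. This is the excluded look-alike.

The rack has strips in its left and middle pockets (strip_3 and strip_2). The right pocket holds only an empty dark rocker, with its 17 mm gap towards +x. I'll fit the geometry more carefully next.

```bash
cat >> h.py <<'E'
def plan(goal,yaw,n,s=None):
    """yaw deg: heading of tool z in world, tool y down. prints constant row."""
    s=s or robot.read_state()
    from scipy.linalg import logm
    def T(Rm,p): M=np.eye(4); M[:3,:3]=Rm; M[:3,3]=p; return M
    a=np.radians(yaw); z=np.array([np.cos(a),np.sin(a),0]); y=np.array([0,0,-1.]); x=np.cross(y,z)
    A=T(rot(s['tool_rot']).as_matrix(),s['ee_pos']); B=T(np.stack([x,y,z],1),goal)
    M=np.linalg.inv(A)@B
    rv=R.from_matrix(M[:3,:3]).as_rotvec(); X=np.real(logm(M)); t=X[:3,3]
    print('rows',n,'row t(cm)',np.round(t*100/n,3),'rot(deg)',np.round(np.degrees(rv)/n,3),'total rel t',np.round(M[:3,3]*100,2))
E
python3 - <<'E'
from h import *
im,d,c=snap('top','top2'); P=cloud(d,c)
# rack fit : top surface points in region z .027-.036
o=find('rack','top',d,c,n=1); 
P2=P.reshape(-1,3); f=(abs(P2[:,0]-.565)<.14)&(abs(P2[:,1]+.378)<.14)&(P2[:,2]>.018)&(P2[:,2]<.05)
r=cv2.minAreaRect((P2[f,:2]*1000).astype(np.float32)); print('rack',r, np.percentile(P2[f,2],[10,50,90]))
# height map ascii of rack
for camn in ['top']:
  for k in ['strip_1_mid','rod','tube_mid']: find(k,camn,d,c,n=4)
# rod points
f=(abs(P2[:,0]-.675)<.05)&(abs(P2[:,1]+.0)<.16)&(P2[:,2]>.022)&(P2[:,2]<.08); Q=P2[f]
for y0 in np.arange(-.16,.15,.02):
    q=Q[(Q[:,1]>=y0)&(Q[:,1]<y0+.02)]
    if len(q): print('rod y',round(y0+.01,3),'x',q[:,0].min().round(3),q[:,0].max().round(3),'mean',q[:,0].mean().round(4),'z',np.median(q[:,2]).round(3))
# guard top region
f=(P2[:,1]>.2)&(P2[:,1]<.6)&(P2[:,0]>.42)&(P2[:,0]<.8)&(P2[:,2]>.004)&(P2[:,2]<.2); Q=P2[f]
for x0 in np.arange(.44,.78,.02):
    q=Q[(Q[:,0]>=x0)&(Q[:,0]<x0+.02)]
    if len(q): print('g x',round(x0+.01,3),'y',q[:,1].min().round(3),q[:,1].max().round(3),'z',np.percentile(q[:,2],[5,50,95]).round(3),'lowz y', q[q[:,2]<.04][:,1].min().round(3) if (q[:,2]<.04).any() else '')
plan([.67,-.06,.33],0,20)
E
```

```text
rack top p 0.96 box [460. 234.  79.  66.] n 3096 ctr [ 568. -378.] L 190 W 154 ang -82.6 z [0.004 0.028 0.034]
rack ((594.1544189453125, -369.04962158203125), (207.77415466308594, 178.19546508789062), 7.134955883026123) [0.02375176 0.02997129 0.03342885]
strip_1_mid top p 0.65 box [399. 203.  16.  20.] n 140 ctr [ 653. -221.] L 53 W 21 ang -9.0 z [0.011 0.021 0.028]
strip_1_mid top p 0.49 box [460. 234.  81.  64.] n 3060 ctr [ 567. -379.] L 190 W 153 ang -83.2 z [0.004 0.028 0.034]
rod top p 0.6 box [317. 183. 102.  29.] n 720 ctr [682. -14.] L 250 W 43 ang 88.1 z [0.01  0.034 0.054]
rod top p 0.22 box [350. 274. 111.  76.] n 7147 ctr [ 457. -104.] L 263 W 173 ang 86.0 z [-0.     0.004  0.013]
rod top p 0.17 box [484. 234.  18.  45.] n 525 ctr [ 568. -433.] L 109 W 36 ang 5.9 z [0.02  0.024 0.028]
tube_mid top p 0.68 box [212. 190.  36.  21.] n 426 ctr [657. 253.] L 86 W 41 ang 85.8 z [0.005 0.031 0.034]
tube_mid top p 0.63 box [168. 229.  35.  19.] n 408 ctr [546. 361.] L 87 W 56 ang -77.0 z [0.003 0.031 0.116]
rod y -0.13 x 0.656 0.679 mean 0.6664 z 0.033
rod y -0.11 x 0.657 0.679 
[... 897 characters left out ...]
7 0.186] lowz y 0.203
g x 0.59 y 0.201 0.565 z [0.005 0.114 0.185] lowz y 0.201
g x 0.61 y 0.204 0.566 z [0.004 0.114 0.186] lowz y 0.204
g x 0.63 y 0.21 0.565 z [0.005 0.108 0.184] lowz y 0.21
g x 0.65 y 0.203 0.565 z [0.005 0.082 0.182] lowz y 0.203
g x 0.67 y 0.202 0.566 z [0.005 0.112 0.185] lowz y 0.202
g x 0.69 y 0.205 0.567 z [0.005 0.093 0.179] lowz y 0.205
g x 0.71 y 0.2 0.566 z [0.005 0.083 0.181] lowz y 0.201
g x 0.73 y 0.2 0.566 z [0.005 0.089 0.19 ] lowz y 0.203
g x 0.75 y 0.201 0.567 z [0.004 0.085 0.189] lowz y 0.201
g x 0.77 y 0.202 0.567 z [0.004 0.08  0.188] lowz y 0.202
rows 20 row t(cm) [-4.025 -0.623  0.17 ] rot(deg) [ 0.   -3.65 -0.  ] total rel t [-62.32 -12.45 -42.16]
```

```bash
python3 - <<'E'
from h import *
plan([.38,-.32,.36],-40,10)
P=np.load('pics/top2.npz'); 
c=cam('top'); Q=cloud(P['d'],c)
for (u,v) in [(515,235),(515,170),(585,210),(580,100),(410,120),(200,110)]: print(u,v,Q[v,u].round(3))
E
```

```text
rows 10 row t(cm) [-3.365 -1.546 -1.73 ] rot(deg) [ 1.000e-03 -3.299e+00 -0.000e+00] total rel t [-26.98 -15.45 -25.78]
515 235 [ 0.603 -0.597 -0.201]
515 170 [ 0.796 -0.597 -0.184]
585 210 [ 0.596 -0.601  0.179]
580 100 [ 0.848 -0.602  0.179]
410 120 [ 0.801 -0.227  0.155]
200 110 [ 0.881  0.299 -0.   ]
```

servo_tool(
  increments=[100, -3.36, -1.55, -1.73, 0, -3.3, 0, 100, -3.36, -1.55, -1.73, 0, -3.3, 0, 100, -3.36, -1.55, -1.73, 0, -3.3, 0, 100, -3.36, -1.55, -1.73, 0, -3.3, 0, 100, -3.36, -1.55, -1.73, 0, -3.3, 0, 100, -3.36, -1.55, -1.73, 0, -3.3, 0, 100, -3.36, -1.55, -1.73, 0, -3.3, 0, 100, -3.36, -1.55, -1.73, 0, -3.3, 0, 100, -3.36, -1.55, -1.73, 0, -3.3, 0, 100, -3.36, -1.55, -1.73, 0, -3.3, 0],
)

```text
t: 2.7
ee_pos: [0.3892, -0.324, 0.3612]
tool_rot: [-0.3, 0.3, -0.64, 0.641]
force: [0.3, 0.3, 0.0]
grip_width: 0.0941
```

```bash
python3 - <<'E'
from h import *
st(); plan([.66,-.13,.30],-5,10)
E
```

```text
t 2.7 pos [ 0.3892 -0.324   0.3612] 
R cols(tool axes in world)
 [[-0.641  0.     0.768]
 [-0.768 -0.    -0.641]
 [ 0.    -1.     0.   ]] 
F [0.3 0.3 0. ] w 0.0941 q [ 0.76  0.05 -0.2   1.75  0.01  1.34 -0.14]
rows 10 row t(cm) [-2.871  0.612  1.79 ] rot(deg) [-1.000e-03 -3.485e+00  1.000e-03] total rel t [-32.25   6.12   8.35]
```

servo_tool(
  increments=[100, -2.87, 0.61, 1.79, 0, -3.5, 0, 100, -2.87, 0.61, 1.79, 0, -3.5, 0, 100, -2.87, 0.61, 1.79, 0, -3.5, 0, 100, -2.87, 0.61, 1.79, 0, -3.5, 0, 100, -2.87, 0.61, 1.79, 0, -3.5, 0, 100, -2.87, 0.61, 1.79, 0, -3.5, 0, 100, -2.87, 0.61, 1.79, 0, -3.5, 0, 100, -2.87, 0.61, 1.79, 0, -3.5, 0, 100, -2.87, 0.61, 1.79, 0, -3.5, 0, 100, -2.87, 0.61, 1.79, 0, -3.5, 0],
)

```text
t: 3.7
ee_pos: [0.6665, -0.1396, 0.2991]
tool_rot: [-0.478, 0.478, -0.521, 0.521]
force: [0.3, 0.2, -0.8]
grip_width: 0.0941
```

```bash
python3 - <<'E'
from h import *
st(); im,d,c=snap('wrist','w1'); im,d,c=snap('top','top3')
E
```

```text
t 3.7 pos [ 0.6665 -0.1396  0.2991] 
R cols(tool axes in world)
 [[-0.085  0.     0.996]
 [-0.996 -0.    -0.085]
 [ 0.    -1.     0.   ]] 
F [ 0.3  0.2 -0.8] w 0.0941 q [ 0.41  0.41 -0.42  1.45  0.17  1.32 -0.1 ]
```

View pics/w1.png

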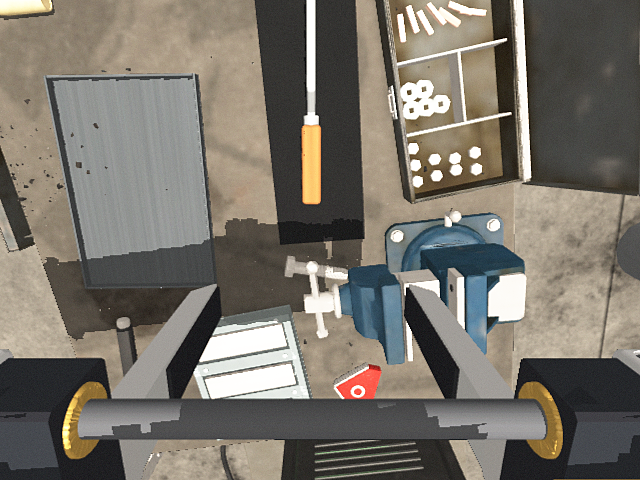

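The wrist view shows the rod grip in orange at (311,125–204), nearly parallel to the tool. I'll compute the grip's extents.

```bash
python3 - <<'E'
from h import *
z=np.load('pics/w1.npz'); im=z['im']; K=dict(zip(('fx','fy','cx','cy'),z['K'])); P=cloud(z['d'],(K,z['R'],z['p']))
hsv=cv2.cvtColor(im,cv2.COLOR_RGB2HSV)
m=(hsv[...,0]>8)&(hsv[...,0]<25)&(hsv[...,1]>130)&(hsv[...,2]>90); m[:,:280]=0; m[:,340:]=0; m[:100]=0;m[240:]=0
Q=P[m]; Q=Q[(Q[:,2]>.026)]; print(len(Q),np.median(Q,0)); r=cv2.minAreaRect((Q[:,:2]*1000).astype(np.float32)); print(r)
f=cv2.fitLine((Q[:,:2]*1000).astype(np.float32),2,0,.1,.1).ravel(); print(f,np.degrees(np.arctan2(f[1],f[0])))
# rod line
P2=P.reshape(-1,3); 
for y0 in np.arange(-.14,.04,.02):
    q=P2[(P2[:,1]>=y0)&(P2[:,1]<y0+.02)&(abs(P2[:,0]-.675)<.04)&(P2[:,2]>.02)]
    if len(q): print(round(y0+.01,3),q[:,0].mean().round(4),q[:,0].min().round(3),q[:,0].max().round(3),np.median(q[:,2]).round(3))
# tray
m=(P2[:,0]>.33)&(P2[:,0]<.6)&(P2[:,1]>-.26)&(P2[:,1]<.06)&(P2[:,2]>.008)&(P2[:,2]<.02)
r=cv2.minAreaRect((P2[m,:2]*1000).astype(np.float32)); print('tray',r)
plan([.669,-.09,.10],-4.8,10)
E
```

```text
1446 [ 0.66895955 -0.0926214   0.03365273]
((668.5615844726562, -93.95713806152344), (88.2173080444336, 21.216012954711914), 85.3868637084961)
[ 8.1298605e-02  9.9668980e-01  6.6893774e+02 -9.2888718e+01] 85.336784
-0.13 0.704 0.655 0.715 0.351
-0.11 0.6744 0.635 0.715 0.414
-0.09 0.6692 0.658 0.68 0.034
-0.07 0.6709 0.66 0.682 0.034
-0.05 0.6734 0.662 0.683 0.479
-0.03 0.6746 0.666 0.68 0.034
-0.01 0.6762 0.671 0.681 0.052
0.01 0.678 0.673 0.683 0.052
0.03 0.6797 0.675 0.685 0.053
tray ((447.9020690917969, -104.94746398925781), (258.3703308105469, 183.4531707763672), 85.84375762939453)
rows 10 row t(cm) [-0.45   1.98  -0.019] rot(deg) [ 0.008  0.025 -0.016] total rel t [-4.47 19.81 -0.16]
```

servo_tool(
  increments=[60, -0.48, 1.98, 0, 0, 0, 0, 60, -0.48, 1.98, 0, 0, 0, 0, 60, -0.48, 1.98, 0, 0, 0, 0, 60, -0.48, 1.98, 0, 0, 0, 0, 60, -0.48, 1.98, 0, 0, 0, 0, 60, -0.48, 1.98, 0, 0, 0, 0, 60, -0.48, 1.98, 0, 0, 0, 0, 60, -0.48, 1.98, 0, 0, 0, 0, 60, -0.48, 1.98, 0, 0, 0, 0, 60, -0.48, 1.98, 0, 0, 0, 0],
)

```text
t: 4.8
ee_pos: [0.6697, -0.0928, 0.1009]
tool_rot: [-0.478, 0.478, -0.521, 0.522]
force: [0.2, -0.1, -0.0]
grip_width: 0.0568
```

```bash
python3 - <<'E'
from h import *
st(); plan([.6687,-.0935,.0085],-4.7,8)
im,d,c=snap('wrist','w2')
E
```

```text
t 4.8 pos [ 0.6697 -0.0928  0.1009] 
R cols(tool axes in world)
 [[-0.088  0.     0.996]
 [-0.996 -0.    -0.088]
 [ 0.    -1.     0.   ]] 
F [ 0.2 -0.1 -0. ] w 0.0568 q [ 0.33  0.56 -0.4   1.67  0.25  0.97 -0.25]
rows 8 row t(cm) [ 0.009  1.155 -0.012] rot(deg) [-0.001 -0.043  0.002] total rel t [ 0.07  9.24 -0.1 ]
```

View pics/w2.png

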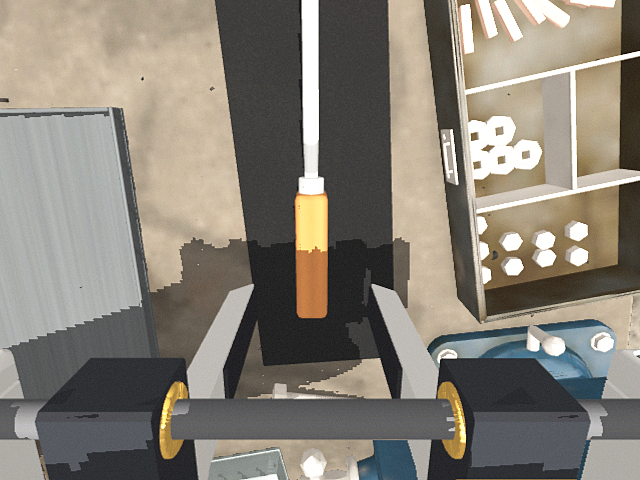

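The grip at (312,190–318) is centred between the fingers. Now I'll descend and close.

servo_tool(
  increments=[60, 0, 1.4, 0, 0, 0, 0, 60, 0, 1.4, 0, 0, 0, 0, 60, 0, 1.4, 0, 0, 0, 0, 60, 0, 1.4, 0, 0, 0, 0, 60, 0, 1.2, 0, 0, 0, 0, 60, 0.1, 1.2, -0.1, 0, 0, 0, 60, 0, 1.2, 0, 0, 0, 0, 0, 0, 0, 0, 0, 0, 0, 0, 0, 0, 0, 0, 0, 0, 0, 0, 0, 0, 0, 0, 0],
  grip_force=40,
)

```text
t: 5.85
ee_pos: [0.6692, -0.0934, 0.0101]
tool_rot: [-0.478, 0.477, -0.521, 0.522]
force: [0.1, 0.1, -0.5]
grip_width: 0.0356
```

servo_tool(
  increments=[0, 0, 0, 0, 0, 0, 0, 0, 0, 0, 0, 0, 0, 0, 0, 0, 0, 0, 0, 0, 0, 0, 0, 0, 0, 0, 0, 0, 0, 0, -0.2, 0, 0, 0, 0, 0, 0, -0.2, 0, 0, 0, 0, 0, 0, -0.4, 0, 0, 0, 0, 0, 0, -1, 0, 0, 0, 0, 0, 0, -1, 0, 0, 0, 0, 0, 0, -1, 0, 0, 0, 0],
)

```text
t: 6.85
ee_pos: [0.6689, -0.0934, 0.0488]
tool_rot: [-0.478, 0.478, -0.521, 0.521]
force: [-0.2, 0.4, -2.9]
grip_width: 0.0217
```

```bash
python3 - <<'E'
from h import *
st(); im,d,c=snap('top','top4');im,d,c=snap('scene','scene4')
a=cv2.imread('pics/top4.png')[100:330,90:400]; b=cv2.imread('pics/scene4.png')[180:320,280:600]
cv2.imwrite('pics/a4.png',cv2.resize(a,None,fx=2.5,fy=2.5)); cv2.imwrite('pics/b4.png',cv2.resize(b,None,fx=2.5,fy=2.5))
E
```

```text
t 6.85 pos [ 0.6689 -0.0934  0.0488] 
R cols(tool axes in world)
 [[-0.087  0.001  0.996]
 [-0.996 -0.    -0.087]
 [-0.    -1.     0.001]] 
F [-0.2  0.4 -2.9] w 0.0217 q [ 0.32  0.62 -0.38  1.7   0.28  0.88 -0.27]
```

View pics/a4.png

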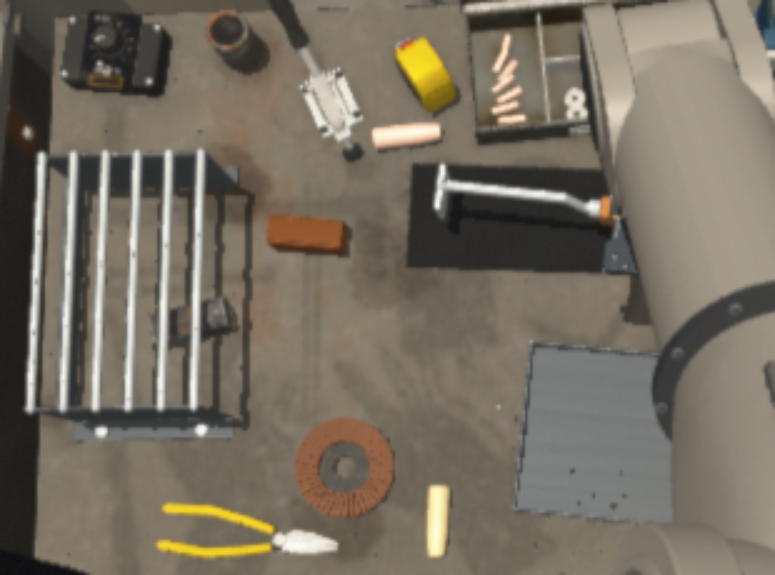

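View pics/b4.png

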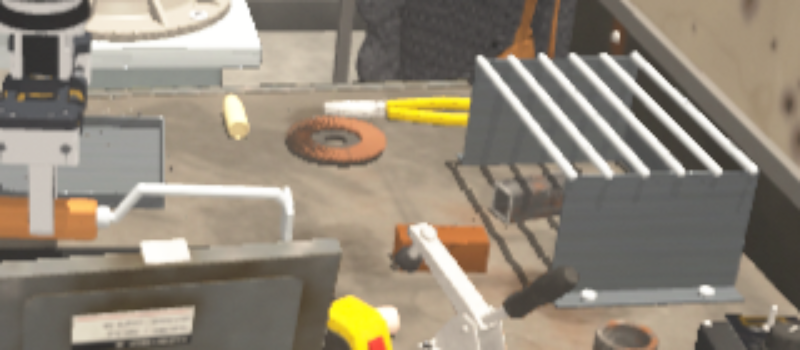

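The rod is lifted and level, with its blade clear. Next I'll measure the tube and the guard mouth closely.

```bash
python3 - <<'E'
from h import *
for n in ('top4','scene4'):
    z=np.load(f'pics/{n}.npz'); K=dict(zip(('fx','fy','cx','cy'),z['K'])); P=cloud(z['d'],(K,z['R'],z['p'])).reshape(-1,3)
    m=(P[:,0]>.5)&(P[:,0]<.66)&(P[:,1]>.28)&(P[:,1]<.47)&(P[:,2]>.012)&(P[:,2]<.04)&~((P[:,0]>.62)&(P[:,1]<.3))
    Q=P[m]; print(n,len(Q),cv2.minAreaRect((Q[:,:2]*1000).astype(np.float32)))
    for y0 in np.arange(.28,.44,.01):
        q=Q[(Q[:,1]>=y0)&(Q[:,1]<y0+.01)]
        if len(q): print(round(y0+.005,3),len(q),q[:,0].min().round(3),q[:,0].max().round(3),np.median(q[:,2]).round(3))
    # guard walls
    for x0,x1 in((.44,.52),(.68,.76)):
        q=P[(P[:,0]>x0)&(P[:,0]<x1)&(P[:,1]>.25)&(P[:,1]<.53)]
        w=q[(q[:,2]>.04)&(q[:,2]<.1)]; fl=q[(q[:,2]>.003)&(q[:,2]<.012)]
        print('wall',x0,len(w),w.min(0).round(3) if len(w) else'',w.max(0).round(3) if len(w) else '')
        if len(w): print(' pct',np.percentile(w[:,1],[1,3,10,90,99]).round(3),np.percentile(w[:,0],[5,50,95]).round(3))
    w=P[(P[:,2]>.1)&(P[:,2]<.125)&(P[:,1]>.25)&(P[:,1]<.52)&(P[:,0]>.44)&(P[:,0]<.75)]; print('bars',w.min(0).round(3),w.max(0).round(3)); 
    for xa in(.5,.6,.7): 
        q=w[abs(w[:,0]-xa)<.01]; h=np.histogram(q[:,1],np.arange(.3,.54,.005)); print(xa,[(round(b+.0025,3),int(k)) for k,b in zip(*h) if k])
E
```

```text
top4 323 ((558.5317993164062, 358.5699462890625), (31.81957244873047, 75.9593734741211), 16.432069778442383)
0.315 3 0.555 0.556 0.019
0.325 47 0.551 0.583 0.031
0.335 55 0.549 0.581 0.03
0.345 36 0.545 0.578 0.031
0.355 33 0.543 0.574 0.032
0.365 54 0.54 0.572 0.03
0.375 49 0.536 0.569 0.03
0.385 19 0.535 0.564 0.03
0.395 27 0.535 0.564 0.03
wall 0.44 218 [0.457 0.315 0.04 ] [0.519 0.48  0.1  ]
 pct [0.316 0.316 0.328 0.475 0.479] [0.457 0.461 0.492]
wall 0.68 365 [0.68  0.326 0.04 ] [0.706 0.488 0.1  ]
 pct [0.326 0.328 0.338 0.473 0.485] [0.696 0.7   0.704]
bars [0.455 0.315 0.1  ] [0.709 0.483 0.123]
0.5 [(np.float64(0.318), 17), (np.float64(0.322), 16), (np.float64(0.328), 1), (np.float64(0.348), 18), (np.float64(0.353), 17), (np.float64(0.358), 1), (np.float64(0.378), 17), (np.float64(0.383), 16), (np.float64(0.408), 16), (np.float64(0.413), 16), (np.float64(0.418), 2), (np.float64(0.438), 16), (np.float64(0.443), 18), (np.float64(0.448), 1), (np.float64(0.468), 18), (np.float64(0.473), 13), (np.float64(0.478), 1)]
0.6 [(np.float64(0.322), 19), (np.float64(0.328), 10), (np.floa
[... 2675 characters left out ...]
15), (np.float64(0.348), 14), (np.float64(0.353), 20), (np.float64(0.358), 26), (np.float64(0.363), 8), (np.float64(0.368), 16), (np.float64(0.373), 13), (np.float64(0.378), 13), (np.float64(0.383), 23), (np.float64(0.388), 21), (np.float64(0.393), 13), (np.float64(0.398), 12), (np.float64(0.403), 14), (np.float64(0.408), 14), (np.float64(0.413), 22), (np.float64(0.418), 22), (np.float64(0.423), 13), (np.float64(0.428), 9), (np.float64(0.433), 15), (np.float64(0.438), 14), (np.float64(0.443), 18), (np.float64(0.448), 21), (np.float64(0.453), 9), (np.float64(0.458), 13), (np.float64(0.463), 16), (np.float64(0.468), 10), (np.float64(0.473), 22), (np.float64(0.478), 16), (np.float64(0.483), 7)]
```

```bash
python3 - <<'E'
from h import *
st(); plan([.599,.064,.052],8,10)
E
```

```text
t 6.95 pos [ 0.6698 -0.0935  0.0496] 
R cols(tool axes in world)
 [[-0.087  0.003  0.996]
 [-0.996 -0.    -0.087]
 [ 0.    -1.     0.003]] 
F [ 1.  -0.8 -2.8] w 0.0215 q [ 0.32  0.61 -0.38  1.7   0.28  0.88 -0.27]
rows 10 row t(cm) [-1.596 -0.025 -0.668] rot(deg) [-0.016 -1.3    0.002] total rel t [-15.07  -0.26  -8.43]
```

servo_tool(
  increments=[0, -1.6, -0.03, -0.67, 0, -1.3, 0, 0, -1.6, -0.03, -0.67, 0, -1.3, 0, 0, -1.6, -0.03, -0.67, 0, -1.3, 0, 0, -1.6, -0.03, -0.67, 0, -1.3, 0, 0, -1.6, -0.03, -0.67, 0, -1.3, 0, 0, -1.6, -0.03, -0.67, 0, -1.3, 0, 0, -1.6, -0.03, -0.67, 0, -1.3, 0, 0, -1.6, -0.03, -0.67, 0, -1.3, 0, 0, -1.6, -0.03, -0.67, 0, -1.3, 0, 0, -1.6, -0.03, -0.67, 0, -1.3, 0],
)

```text
t: 7.95
ee_pos: [0.5988, 0.0665, 0.0506]
tool_rot: [0.534, -0.534, 0.463, -0.463]
force: [0.3, -0.4, -2.7]
grip_width: 0.0221
```

```bash
python3 - <<'E'
from h import *
st(); 
im,d,c=snap('wrist','w5');im,d,c=snap('top','top5');P=cloud(d,c).reshape(-1,3)
m=(P[:,0]>.5)&(P[:,0]<.62)&(P[:,1]>.31)&(P[:,1]<.47)&(P[:,2]>.015)&(P[:,2]<.04);Q=P[m];print(cv2.minAreaRect((Q[:,:2]*1000).astype(np.float32)))
m=(P[:,0]>.5)&(P[:,0]<.66)&(P[:,1]>.1)&(P[:,1]<.31)&(P[:,2]>.06)&(P[:,2]<.12);Q=P[m];f=cv2.fitLine((Q[:,:2]*1000).astype(np.float32),2,0,.1,.1).ravel();print(f,Q[:,1].max(),np.median(Q[:,2]))
plan([.577,.222,.052],8,10)
E
```

```text
t 7.95 pos [0.5988 0.0665 0.0506] 
R cols(tool axes in world)
 [[ 0.141  0.     0.99 ]
 [-0.99   0.     0.141]
 [-0.    -1.     0.   ]] 
F [ 0.3 -0.4 -2.7] w 0.0221 q [ 0.15  0.53 -0.47  1.87  0.32  0.81 -0.35]
((558.8682861328125, 358.76031494140625), (31.383981704711914, 75.56329345703125), 15.009986877441406)
[ 1.5832007e-01 -9.8738784e-01  5.7487109e+02  2.2435905e+02] 0.27361322442269953 0.09132919190632416
rows 10 row t(cm) [-1.551 -0.012  0.008] rot(deg) [ 0.001  0.027 -0.006] total rel t [-15.51  -0.12   0.12]
```

View pics/top5.png

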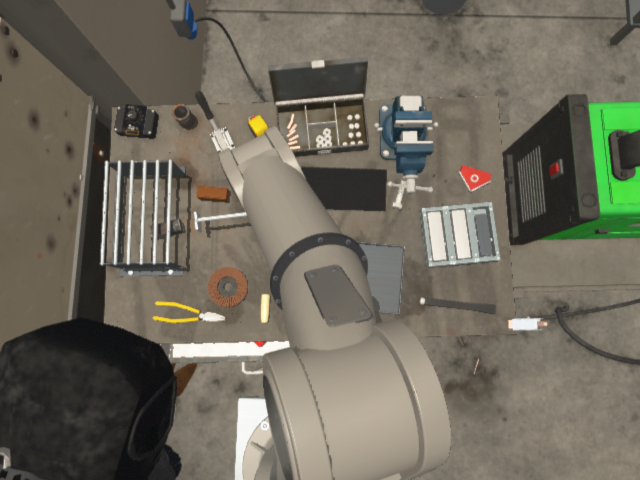

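View pics/w5.png

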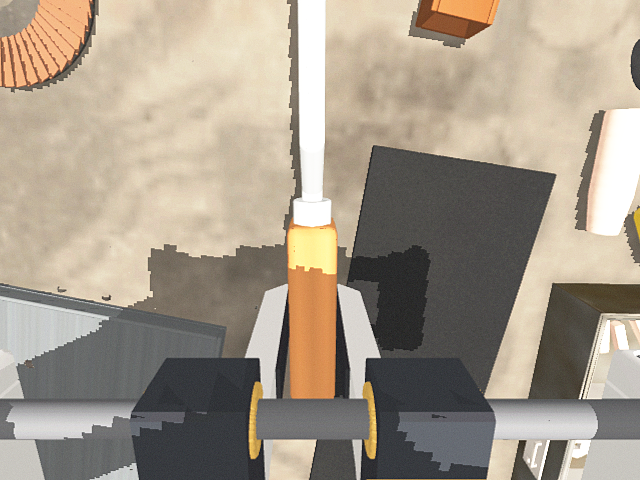

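The blade is in front of the mouth at (197,222) and aligned with the tube. I'll insert it over the tube.

servo_tool(
  increments=[0, -1.55, 0, 0, 0, 0, 0, 0, -1.55, 0, 0, 0, 0, 0, 0, -1.55, 0, 0, 0, 0, 0, 0, -1.55, 0, 0, 0, 0, 0, 0, -1.55, 0, 0, 0, 0, 0, 0, -1.55, 0, 0, 0, 0, 0, 0, -1.55, 0, 0, 0, 0, 0, 0, -1.55, 0, 0, 0, 0, 0, 0, -1.55, 0, 0, 0, 0, 0, 0, -1.55, 0, 0, 0, 0, 0],
)

```text
t: 9.05
ee_pos: [0.5777, 0.22, 0.0505]
tool_rot: [0.534, -0.534, 0.464, -0.464]
force: [0.2, 0.2, -2.6]
grip_width: 0.0217
```

```bash
python3 - <<'E'
from h import *
st(); 
im,d,c=snap('top','top6');P=cloud(d,c).reshape(-1,3)
a=cv2.imread('pics/top6.png')[150:290,90:280]; cv2.imwrite('pics/a6.png',cv2.resize(a,None,fx=4,fy=4,interpolation=2))
im,d,c=snap('scene','scene6');a=cv2.imread('pics/scene6.png')[190:310,400:600]; cv2.imwrite('pics/b6.png',cv2.resize(a,None,fx=4,fy=4,interpolation=2))
E
```

```text
t 9.05 pos [0.5777 0.22   0.0505] 
R cols(tool axes in world)
 [[ 0.139  0.     0.99 ]
 [-0.99   0.     0.139]
 [-0.    -1.     0.   ]] 
F [ 0.2  0.2 -2.6] w 0.0217 q [-0.1   0.55 -0.48  1.84  0.34  0.83 -0.61]
```

View pics/a6.png

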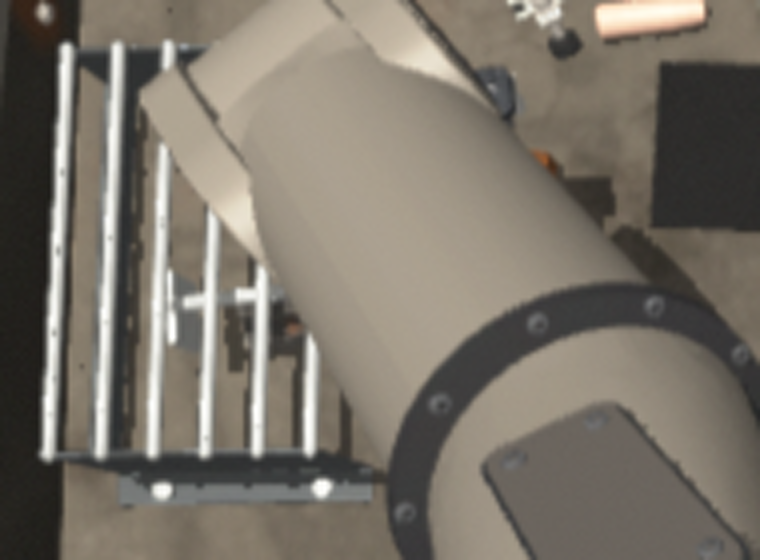

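View pics/b6.png

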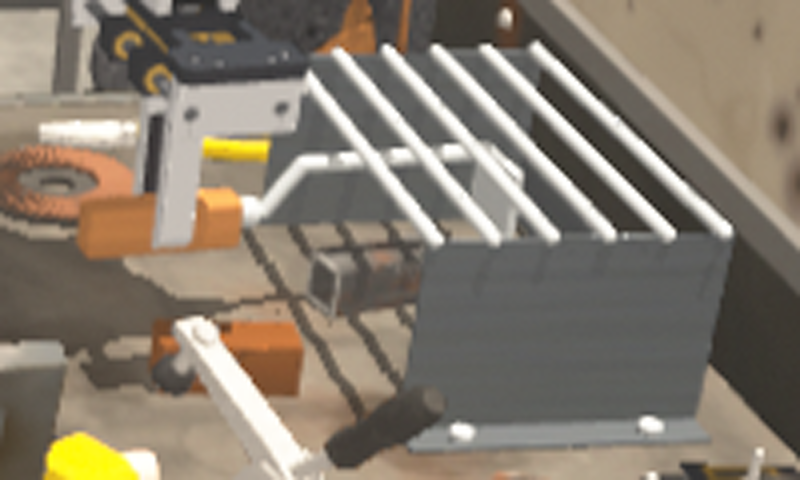

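```bash
python3 - <<'E'
from h import *
z=np.load('pics/top6.npz'); K=dict(zip(('fx','fy','cx','cy'),z['K'])); P=cloud(z['d'],(K,z['R'],z['p'])).reshape(-1,3)
m=(P[:,0]>.5)&(P[:,0]<.62)&(P[:,1]>.33)&(P[:,1]<.46)&(P[:,2]>.05)&(P[:,2]<.1);Q=P[m]
for y0 in np.arange(.33,.46,.01):
    q=Q[(Q[:,1]>=y0)&(Q[:,1]<y0+.01)]
    if len(q): print(round(y0+.005,3),len(q),q.min(0).round(3),q.max(0).round(3))
E
```

```text
0.345 4 [0.556 0.347 0.092] [0.56  0.349 0.095]
0.355 9 [0.556 0.35  0.088] [0.563 0.356 0.098]
0.365 9 [0.553 0.365 0.089] [0.56  0.37  0.097]
0.375 16 [0.552 0.371 0.087] [0.56  0.38  0.097]
0.385 9 [0.552 0.381 0.09 ] [0.56  0.385 0.099]
0.395 8 [0.55  0.395 0.088] [0.557 0.4   0.098]
0.405 13 [0.549 0.401 0.088] [0.558 0.409 0.096]
0.415 111 [0.529 0.41  0.05 ] [0.572 0.42  0.094]
0.425 7 [0.563 0.42  0.059] [0.573 0.421 0.084]
```

servo_tool(
  increments=[0, -0.3, 0, 0, 0, 0, 0, 0, 0, 0.8, 0, 0, 0, 0, 0, 0, 0.8, 0, 0, 0, 0, 0, 0, 0.8, 0, 0, 0, 0, 0, 0, 0.8, 0, 0, 0, 0, 0, 0, 0.6, 0, 0, 0, 0, 0, 0, 0.3, 0, 0, 0, 0, 0, 0, 0.1, 0, 0, 0, 0, 0, 0, 0, 0, 0, 0, 0, 0, 0, 0, 0, 0, 0, 0],
)

```text
t: 10.15
ee_pos: [0.5777, 0.2218, 0.0088]
tool_rot: [0.534, -0.534, 0.464, -0.464]
force: [0.4, 0.2, -2.8]
grip_width: 0.0222
```

```bash
python3 - <<'E'
from h import *
st(); 
im,d,c=snap('scene','scene7');a=cv2.imread('pics/scene7.png')[190:310,400:600]; cv2.imwrite('pics/b7.png',cv2.resize(a,None,fx=4,fy=4,interpolation=2))
E
```

```text
t 10.15 pos [0.5777 0.2218 0.0088] 
R cols(tool axes in world)
 [[ 0.139  0.     0.99 ]
 [-0.99   0.     0.139]
 [-0.    -1.     0.001]] 
F [ 0.4  0.2 -2.8] w 0.0222 q [-0.12  0.61 -0.46  1.85  0.37  0.77 -0.64]
```

View pics/b7.png

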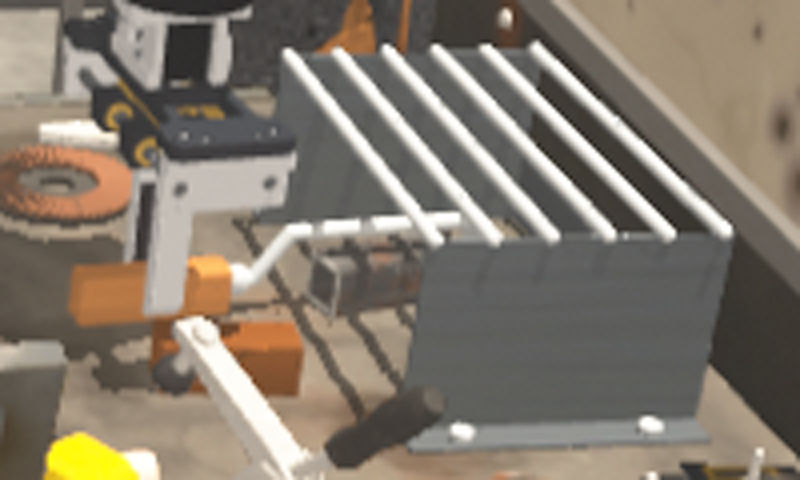

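servo_tool(
  increments=[0, 0.6, 0, -0.09, 0, 0, 0, 0, 0.6, 0, -0.09, 0, 0, 0, 0, 0.6, 0, -0.09, 0, 0, 0, 0, 0.6, 0, -0.09, 0, 0, 0, 0, 0.6, 0, -0.09, 0, 0, 0, 0, 0.6, 0, -0.09, 0, 0, 0, 0, 0.6, 0, -0.09, 0, 0, 0, 0, 0.6, 0, -0.09, 0, 0, 0, 0, 0.6, 0, -0.09, 0, 0, 0, 0, 0.6, 0, -0.09, 0, 0, 0],
)

```text
t: 11.2
ee_pos: [0.5769, 0.1606, 0.0085]
tool_rot: [0.534, -0.534, 0.464, -0.464]
force: [0.7, 1.0, -3.7]
grip_width: 0.0217
```

```bash
python3 - <<'E'
from h import *
st(); 
im,d,c=snap('scene','scene8');a=cv2.imread('pics/scene8.png')[190:310,400:600]; cv2.imwrite('pics/b8.png',cv2.resize(a,None,fx=4,fy=4,interpolation=2))
E
```

```text
t 11.2 pos [0.5769 0.1606 0.0085] 
R cols(tool axes in world)
 [[ 0.139  0.     0.99 ]
 [-0.99   0.     0.139]
 [-0.    -1.     0.   ]] 
F [ 0.7  1.  -3.7] w 0.0217 q [-0.03  0.58 -0.46  1.9   0.37  0.74 -0.55]
```

View pics/b8.png

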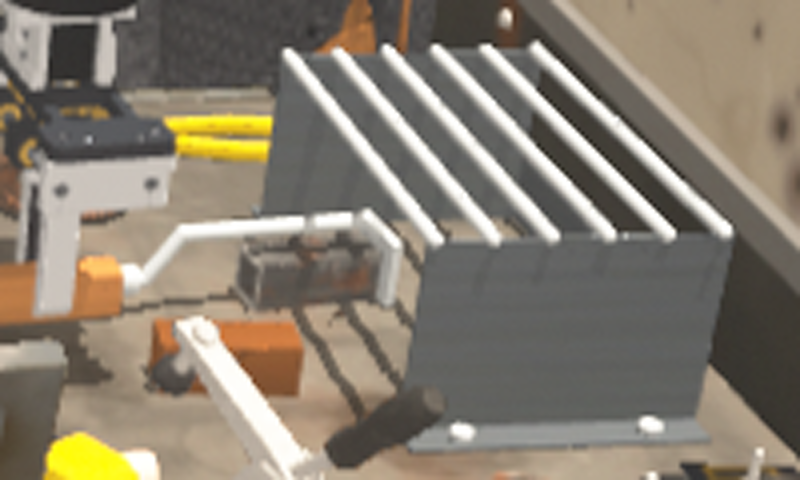

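servo_tool(
  increments=[0, 0.9, 0, -0.12, 0, 0, 0, 0, 0.9, 0, -0.12, 0, 0, 0, 0, 0.9, 0, -0.12, 0, 0, 0, 0, 0.9, 0, -0.12, 0, 0, 0, 0, 0.9, 0, -0.12, 0, 0, 0, 0, 0.9, 0, -0.12, 0, 0, 0, 0, 0.9, 0, -0.12, 0, 0, 0, 0, 0.9, 0, -0.12, 0, 0, 0, 0, 0.9, 0, -0.12, 0, 0, 0, 0, 0.9, 0, -0.12, 0, 0, 0],
)

```text
t: 12.25
ee_pos: [0.5776, 0.0695, 0.0085]
tool_rot: [0.534, -0.534, 0.464, -0.464]
force: [0.1, 1.1, -3.0]
grip_width: 0.0214
```

servo_tool(
  increments=[0, 0, 0, 0, 0, 0, 0, 0, -0.5, 0, 0, 0, 0, 0, 0, -0.5, 0, 0, 0, 0, 0, 0, 0, 0, 0, 0, 0, 0, 0, 0, -0.9, 0, 0, 0, 0, 0, 0, -0.9, 0, 0, 0, 0, 0, 0, -0.9, 0, 0, 0, 0, 0, 0, -0.9, 0, 0, 0, 0, 0, 0, -0.9, 0, 0, 0, 0, 0, 0, -0.2, 0, 0, 0, 0],
)

```text
t: 13.25
ee_pos: [0.5768, 0.0801, 0.0569]
tool_rot: [0.534, -0.533, 0.464, -0.464]
force: [-0.2, -0.6, -2.6]
grip_width: 0.0219
```

```bash
python3 - <<'E'
from h import *
st(); 
im,d,c=snap('scene','scene9');a=cv2.imread('pics/scene9.png')[190:310,350:600]; cv2.imwrite('pics/b9.png',cv2.resize(a,None,fx=3,fy=3,interpolation=2))
E
```

```text
t 13.25 pos [0.5768 0.0801 0.0569] 
R cols(tool axes in world)
 [[ 0.139  0.002  0.99 ]
 [-0.99   0.     0.139]
 [ 0.    -1.     0.002]] 
F [-0.2 -0.6 -2.6] w 0.0219 q [ 0.14  0.49 -0.49  1.92  0.32  0.8  -0.38]
```

View pics/b9.png

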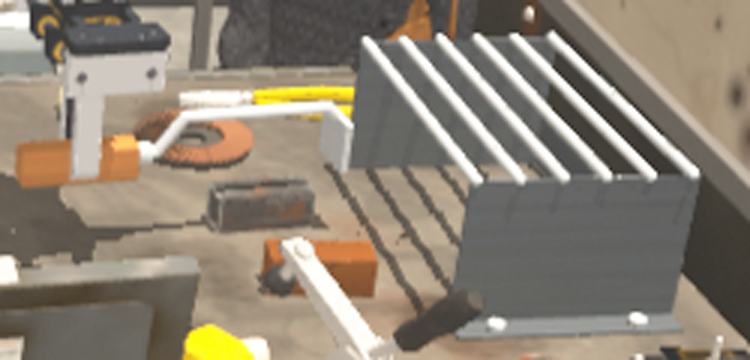

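The tube lies in the open, scene crop (260,205), and the brown block has not moved. I'll carry the rod back.

```bash
python3 - <<'E'
from h import *
plan([.6692,-.0934,.052],-5,10)
E
```

```text
rows 10 row t(cm) [1.762 0.047 0.881] rot(deg) [-0.008  1.299 -0.   ] total rel t [18.47  0.47  6.75]
```

servo_tool(
  increments=[0, 1.76, 0.05, 0.88, 0, 1.3, 0, 0, 1.76, 0.05, 0.88, 0, 1.3, 0, 0, 1.76, 0.05, 0.88, 0, 1.3, 0, 0, 1.76, 0.05, 0.88, 0, 1.3, 0, 0, 1.76, 0.05, 0.88, 0, 1.3, 0, 0, 1.76, 0.05, 0.88, 0, 1.3, 0, 0, 1.76, 0.05, 0.88, 0, 1.3, 0, 0, 1.76, 0.05, 0.88, 0, 1.3, 0, 0, 1.76, 0.05, 0.88, 0, 1.3, 0, 0, 1.76, 0.05, 0.88, 0, 1.3, 0],
)

```text
t: 14.3
ee_pos: [0.6711, -0.0936, 0.0504]
tool_rot: [0.477, -0.477, 0.522, -0.522]
force: [0.4, 0.0, -3.2]
grip_width: 0.0217
```

```bash
python3 - <<'E'
from h import *
st(); plan([.6692,-.0934,.012],-5,10)
im,d,c=snap('top','top10'); im,d,c=snap('wrist','w10');P=cloud(d,c).reshape(-1,3)
for y0 in np.arange(-.04,.15,.02):
    q=P[(P[:,1]>=y0)&(P[:,1]<y0+.02)&(abs(P[:,0]-.675)<.05)&(P[:,2]>.05)&(P[:,2]<.12)]
    if len(q): print(round(y0+.01,3),len(q),q[:,0].mean().round(4),q[:,0].min().round(3),q[:,0].max().round(3),q[:,1].max().round(3),np.median(q[:,2]).round(3))
E
```

```text
t 14.3 pos [ 0.6711 -0.0936  0.0504] 
R cols(tool axes in world)
 [[-0.089 -0.     0.996]
 [-0.996  0.    -0.089]
 [-0.    -1.    -0.   ]] 
F [ 0.4  0.  -3.2] w 0.0217 q [ 0.32  0.62 -0.39  1.7   0.29  0.89 -0.27]
rows 10 row t(cm) [-0.     0.384 -0.019] rot(deg) [ 0.    -0.011 -0.   ] total rel t [-0.    3.84 -0.19]
-0.03 1013 0.6783 0.673 0.683 -0.02 0.081
-0.01 1566 0.68 0.675 0.685 -0.0 0.093
0.01 1820 0.6819 0.677 0.687 0.02 0.093
0.03 499 0.6829 0.679 0.688 0.026 0.092
```

View pics/w10.png

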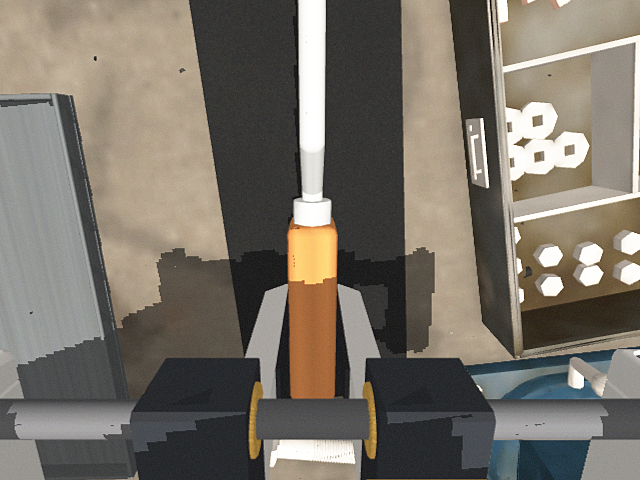

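servo_tool(
  increments=[0, 0, 0.8, -0.1, 0, 0, 0, 0, 0, 0.8, -0.1, 0, 0, 0, 0, 0, 0.8, -0.1, 0, 0, 0, 0, 0, 0.8, 0, 0, 0, 0, 0, 0, 0.4, 0, 0, 0, 0, 0, 0, 0.2, 0, 0, 0, 0, 0, 0, 0.1, 0, 0, 0, 0, 0, 0, 0, 0, 0, 0, 0, 0, 0, 0, 0, 0, 0, 0, 0, 0, 0, 0, 0, 0, 0],
)

```text
t: 15.4
ee_pos: [0.6677, -0.0919, 0.0118]
tool_rot: [-0.478, 0.478, -0.521, 0.521]
force: [0.1, 0.5, -3.7]
grip_width: 0.0216
```

```bash
python3 - <<'E'
from h import *
st()
E
```

```text
t 15.4 pos [ 0.6677 -0.0919  0.0118] 
R cols(tool axes in world)
 [[-0.087  0.     0.996]
 [-0.996 -0.    -0.087]
 [-0.    -1.     0.   ]] 
F [ 0.1  0.5 -3.7] w 0.0216 q [ 0.31  0.66 -0.37  1.72  0.31  0.82 -0.29]
```

Still carrying the weight, so I'll lower 1–2 mm more and then open.

servo_tool(
  increments=[0, 0.1, 0.1, 0.1, 0, 0, 0, 0, 0, 0.05, 0, 0, 0, 0, 0, 0, 0.05, 0, 0, 0, 0, 0, 0, 0, 0, 0, 0, 0, 0, 0, 0, 0, 0, 0, 0, 40, 0, 0, 0, 0, 0, 0, 60, 0, 0, 0, 0, 0, 0, 60, 0, 0, 0, 0, 0, 0, 60, 0, 0, 0, 0, 0, 0, 60, 0, 0, 0, 0, 0, 0],
)

```text
t: 16.4
ee_pos: [0.6685, -0.0929, 0.0095]
tool_rot: [0.478, -0.478, 0.521, -0.521]
force: [-0.7, 0.4, -0.3]
grip_width: 0.0557
```

servo_tool(
  increments=[60, 0, -0.3, 0, 0, 0, 0, 60, 0, -1, 0, 0, 0, 0, 60, 0, -2, 0, 0, 0, 0, 60, 0, -2.5, 0, 0, 0, 0, 60, 0, -2.5, 0, 0, 0, 0, 60, 0, -2.5, 0, 0, 0, 0, 60, 0, -2.5, 0, 0, 0, 0, 60, 0, -2.5, 0, 0, 0, 0, 60, 0, -2.5, 0, 0, 0, 0, 60, 0, -2.5, 0, 0, 0, 0],
)

```text
t: 17.4
ee_pos: [0.6683, -0.0928, 0.2196]
tool_rot: [-0.478, 0.478, -0.521, 0.521]
force: [-0.2, -0.4, 0.2]
grip_width: 0.0562
```

```bash
python3 - <<'E'
from h import *
st(); im,d,c=snap('top','top11'); im,d,c=snap('scene','scene11');im,d,c=snap('wrist','w11')
P=cloud(d,c).reshape(-1,3)
for y0 in np.arange(-.16,.12,.02):
    q=P[(P[:,1]>=y0)&(P[:,1]<y0+.02)&(abs(P[:,0]-.675)<.05)&(P[:,2]>.02)&(P[:,2]<.12)]
    if len(q): print(round(y0+.01,3),len(q),q[:,0].mean().round(4),q[:,1].min().round(3),q[:,1].max().round(3),np.median(q[:,2]).round(3))
z=np.load('pics/top11.npz'); K=dict(zip(('fx','fy','cx','cy'),z['K'])); P=cloud(z['d'],(K,z['R'],z['p'])).reshape(-1,3)
m=(P[:,0]>.5)&(P[:,0]<.63)&(P[:,1]>.15)&(P[:,1]<.31)&(P[:,2]>.015)&(P[:,2]<.04);Q=P[m];print('tube',cv2.minAreaRect((Q[:,:2]*1000).astype(np.float32)))
m=(P[:,0]>.6)&(P[:,0]<.74)&(P[:,1]>-.02)&(P[:,1]<.14)&(P[:,2]>.025)&(P[:,2]<.08);Q=P[m];print('rod',Q.max(0),Q.min(0))
E
```

```text
t 17.4 pos [ 0.6683 -0.0928  0.2196] 
R cols(tool axes in world)
 [[-0.087  0.001  0.996]
 [-0.996 -0.    -0.087]
 [-0.    -1.     0.001]] 
F [-0.2 -0.4  0.2] w 0.0562 q [ 0.36  0.45 -0.43  1.57  0.2   1.17 -0.2 ]
-0.13 338 0.6657 -0.139 -0.12 0.034
-0.11 417 0.6669 -0.12 -0.1 0.034
-0.09 440 0.6685 -0.1 -0.08 0.034
-0.07 467 0.6706 -0.08 -0.06 0.034
-0.05 436 0.6723 -0.06 -0.04 0.032
-0.03 213 0.6739 -0.04 -0.02 0.033
-0.01 235 0.6757 -0.02 -0.0 0.052
0.01 247 0.6776 0.0 0.02 0.053
0.03 255 0.6794 0.02 0.04 0.053
0.05 288 0.6808 0.04 0.06 0.053
0.07 303 0.6826 0.06 0.08 0.053
0.09 173 0.6839 0.08 0.091 0.052
tube ((521.7745361328125, 240.4243927001953), (31.210763931274414, 75.72483825683594), 9.074219703674316)
rod [0.70854762 0.11151204 0.05953374] [ 0.66448046 -0.01912971  0.02544034]
```

View pics/top11.png

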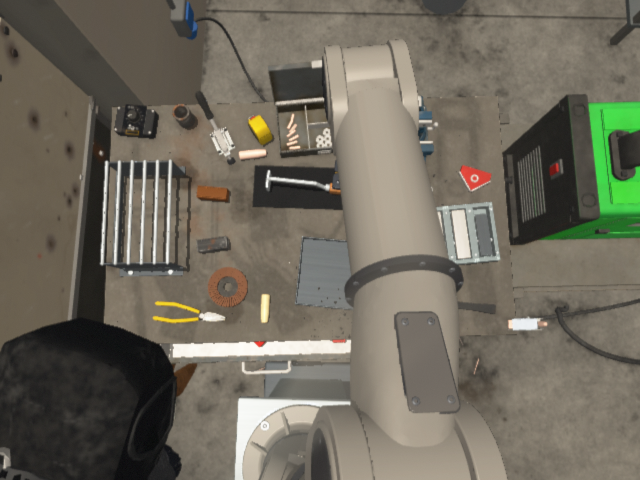

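View pics/scene11.png

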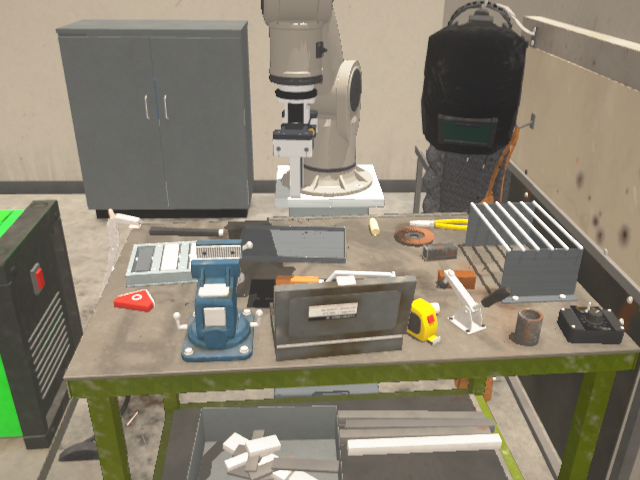

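The rod is back standing on the mat within about 1 mm of where it started. Since I released it, the tube has been knocked to (0.522, 0.240), still in the open at top px (212,244). Next is the tube.

```bash
python3 - <<'E'
from h import *
plan([.515,.22,.16],9,10)
E
```

```text
rows 10 row t(cm) [-3.188  0.597 -1.437] rot(deg) [-0.02  -1.4    0.003] total rel t [-29.82   5.94 -18.12]
```

servo_tool(
  increments=[70, -3.19, 0.6, -1.44, 0, -1.4, 0, 70, -3.19, 0.6, -1.44, 0, -1.4, 0, 70, -3.19, 0.6, -1.44, 0, -1.4, 0, 70, -3.19, 0.6, -1.44, 0, -1.4, 0, 70, -3.19, 0.6, -1.44, 0, -1.4, 0, 70, -3.19, 0.6, -1.44, 0, -1.4, 0, 70, -3.19, 0.6, -1.44, 0, -1.4, 0, 70, -3.19, 0.6, -1.44, 0, -1.4, 0, 70, -3.19, 0.6, -1.44, 0, -1.4, 0, 70, -3.19, 0.6, -1.44, 0, -1.4, 0],
)

```text
t: 18.55
ee_pos: [0.5163, 0.2229, 0.1568]
tool_rot: [-0.538, 0.538, -0.459, 0.459]
force: [1.4, 0.9, -0.3]
grip_width: 0.0656
```

```bash
python3 - <<'E'
from h import *
st(); im,d,c=snap('wrist','w12');P=cloud(d,c)
v,u=np.mgrid[0:480,0:640]
m=(P[...,0]>.46)&(P[...,0]<.60)&(P[...,1]>.15)&(P[...,1]<.31)&(P[...,2]>.024)&(P[...,2]<.04);Q=P[m];r=cv2.minAreaRect((Q[:,:2]*1000).astype(np.float32)); print('tube',len(Q),r,np.median(Q[:,2]))
E
```

```text
t 18.55 pos [0.5163 0.2229 0.1568] 
R cols(tool axes in world)
 [[ 0.157 -0.001  0.988]
 [-0.988 -0.     0.157]
 [ 0.    -1.    -0.001]] 
F [ 1.4  0.9 -0.3] w 0.0656 q [-0.02  0.35 -0.61  1.88  0.24  0.98 -0.58]
tube 3299 ((520.5595703125, 238.7523193359375), (30.003673553466797, 75.5902099609375), 9.402270317077637) 0.030907941331050903
```

View pics/w12.png

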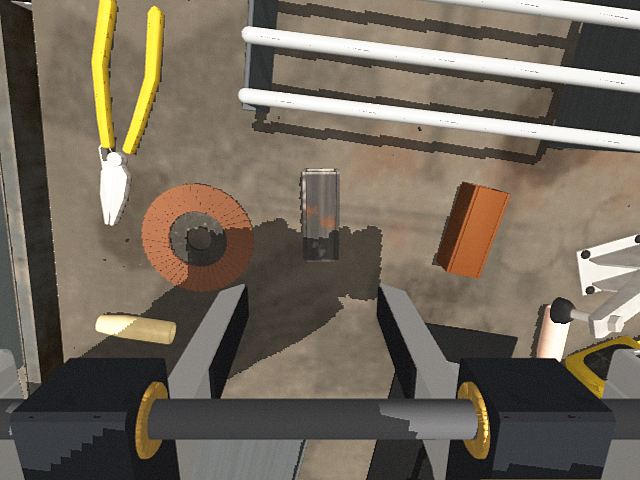

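The tube at (320,215) is clear of the disc (198,237) and the brown block (472,228). I'll descend on it.

```bash
python3 - <<'E'
from h import *
plan([.5206,.2388,.007],9.4,9)
E
```

```text
rows 9 row t(cm) [-0.101  1.659  0.109] rot(deg) [ 0.013  0.009 -0.012] total rel t [-0.89 14.93  0.99]
```

```bash
python3 - <<'E'
from h import *
s=st(); plan([.5206,.2388,.007],9.4,9,s)
E
```

```text
t 18.6 pos [0.5126 0.2281 0.1563] 
R cols(tool axes in world)
 [[ 0.165 -0.002  0.986]
 [-0.986  0.002  0.165]
 [-0.002 -1.    -0.002]] 
F [-3.9  6.2 -2. ] w 0.0657 q [-0.03  0.35 -0.61  1.88  0.24  0.98 -0.58]
rows 9 row t(cm) [-0.101  1.659  0.109] rot(deg) [ 0.013  0.009 -0.012] total rel t [-0.89 14.93  0.99]
```

servo_tool(
  increments=[70, 0, 0, 0, 0, 0, 0, 70, 0, 0, 0, 0, 0, 0, 70, 0, 0, 0, 0, 0, 0, 70, 0, 0, 0, 0, 0, 0, 70, 0, 0, 0, 0, 0, 0, 70, 0, 0, 0, 0, 0, 0, 70, 0, 0, 0, 0, 0, 0, 70, 0, 0, 0, 0, 0, 0, 70, 0, 0, 0, 0, 0, 0, 70, 0, 0, 0, 0, 0, 0],
)

```text
t: 19.6
ee_pos: [0.5176, 0.222, 0.1575]
tool_rot: [0.538, -0.538, 0.459, -0.459]
force: [-0.6, 0.4, -0.3]
grip_width: 0.0662
```

```bash
python3 - <<'E'
from h import *
s=st(); im,d,c=snap('wrist','w13');P=cloud(d,c)
m=(P[...,0]>.46)&(P[...,0]<.60)&(P[...,1]>.15)&(P[...,1]<.31)&(P[...,2]>.024)&(P[...,2]<.04);Q=P[m];r=cv2.minAreaRect((Q[:,:2]*1000).astype(np.float32)); print('tube',len(Q),r,np.median(Q[:,2]))
st()
plan([r[0][0]/1000,r[0][1]/1000,.007],9.4,9,s)
E
```

```text
t 19.6 pos [0.5176 0.222  0.1575] 
R cols(tool axes in world)
 [[ 0.157  0.     0.988]
 [-0.988  0.     0.157]
 [-0.    -1.     0.   ]] 
F [-0.6  0.4 -0.3] w 0.0662 q [-0.02  0.35 -0.61  1.88  0.24  0.98 -0.58]
tube 3269 ((520.3508911132812, 239.0020751953125), (29.736949920654297, 75.29145050048828), 10.002299308776855) 0.03094126340179426
t 19.65 pos [0.5176 0.222  0.1575] 
R cols(tool axes in world)
 [[ 0.156  0.     0.988]
 [-0.988  0.     0.156]
 [-0.    -1.     0.   ]] 
F [ 0.2 -0.1 -0.1] w 0.0659 q [-0.02  0.35 -0.61  1.88  0.24  0.98 -0.58]
rows 9 row t(cm) [-0.182  1.672  0.06 ] rot(deg) [-0.    -0.044 -0.   ] total rel t [-1.64 15.05  0.54]
```

servo_tool(
  increments=[70, -0.4, 2, 0.1, 0, 0, 0, 70, -0.4, 2, 0.1, 0, 0, 0, 70, -0.4, 2, 0.1, 0, 0, 0, 70, -0.4, 2, 0.1, 0, 0, 0, 70, 0, 2, 0.1, 0, 0, 0, 70, 0, 2, 0, 0, 0, 0, 70, 0, 2, 0, 0, 0, 0, 70, 0, 1, 0, 0, 0, 0, 70, 0, 0, 0, 0, 0, 0, 0, 0, 0, 0, 0, 0, 0],
  grip_force=30,
)

```text
t: 20.65
ee_pos: [0.5203, 0.2389, 0.0081]
tool_rot: [0.538, -0.538, 0.459, -0.459]
force: [1.4, -1.1, -0.4]
grip_width: 0.0608
```

servo_tool(
  increments=[0, 0, 0, 0, 0, 0, 0, 0, 0, 0, 0, 0, 0, 0, 0, 0, 0, 0, 0, 0, 0, 0, 0, 0, 0, 0, 0, 0, 0, 0, -0.5, 0, 0, 0, 0, 0, 0, -1.5, 0, 0, 0, 0, 0, 0, -2, 0, 0, 0, 0, 0, 0, -2, 0, 0, 0, 0, 0, 0, -2, 0, 0, 0, 0, 0, 0, 0, 0, 0, 0, 0],
)

```text
t: 21.65
ee_pos: [0.5214, 0.2394, 0.0908]
tool_rot: [0.539, -0.536, 0.459, -0.46]
force: [-0.1, 0.7, -1.9]
grip_width: 0.0295
```

```bash
python3 - <<'E'
from h import *
s=st(); im,d,c=snap('wrist','w14')
s['tool_rot']=s['tool_rot']
plan([.459,-.045,.12],86,15)
E
```

```text
t 21.65 pos [0.5214 0.2394 0.0908] 
R cols(tool axes in world)
 [[ 0.156  0.004  0.988]
 [-0.988  0.002  0.156]
 [-0.001 -1.     0.004]] 
F [-0.1  0.7 -1.9] w 0.0295 q [-0.08  0.45 -0.58  1.91  0.32  0.87 -0.67]
rows 15 row t(cm) [ 1.052 -0.208 -1.806] rot(deg) [-1.000e-02 -5.134e+00  5.000e-03] total rel t [ 27.07  -3.13 -10.53]
```

View pics/w14.png

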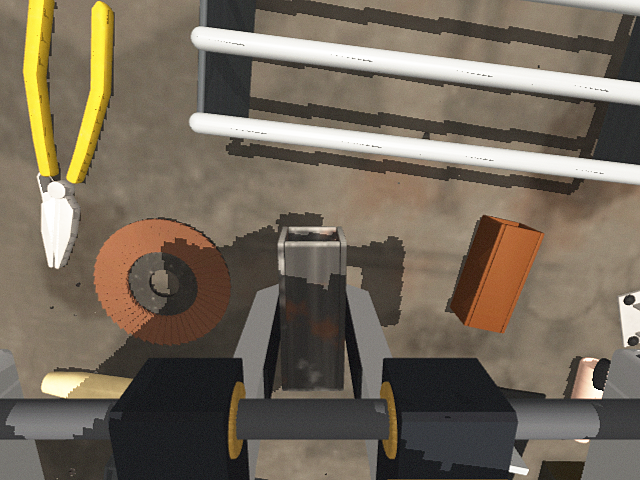

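The tube is held lengthwise in the jaws, width 29.5 mm. I'll add a straight-line planner so a rotating transfer doesn't swing inward out of reach.

```bash
cat >> h.py <<'E'
def planL(goal,yaw,n,claw,s=None,settle=0):
    s=s or robot.read_state()
    R0=rot(s['tool_rot']); a=np.radians(yaw); z=np.array([np.cos(a),np.sin(a),0]); y=np.array([0,0,-1.]); x=np.cross(y,z)
    R1=R.from_matrix(np.stack([x,y,z],1)); rv=(R0.inv()*R1).as_rotvec(); p0=np.array(s['ee_pos']); dp=(np.array(goal)-p0)/n
    out=[]
    dr=rv/n
    # row: shift in tool axes as they stand, then turn
    for i in range(n):
        Ri=R0*R.from_rotvec(dr*i); t=Ri.inv().apply(dp)*100
        out.append([claw]+[round(float(k),2) for k in t]+[round(float(k),1) for k in np.degrees(dr)])
    out+= [[claw]+[0]*6]*settle
    print('max turn',np.abs(np.degrees(dr)).max().round(2))
    for r in out: print(', '.join(f'{k:g}' for k in r),end=',\n')
E
python3 - <<'E'
from h import *
planL([.4615,-.034,.11],86,18,0,settle=2)
E
```

```text
max turn 4.28
0, 1.45, -0.12, -0.56, -0, -4.3, 0,
0, 1.4, -0.12, -0.67, -0, -4.3, 0,
0, 1.35, -0.12, -0.77, -0, -4.3, 0,
0, 1.28, -0.12, -0.87, -0, -4.3, 0,
0, 1.22, -0.12, -0.96, -0, -4.3, 0,
0, 1.14, -0.12, -1.05, -0, -4.3, 0,
0, 1.06, -0.12, -1.13, -0, -4.3, 0,
0, 0.97, -0.12, -1.21, -0, -4.3, 0,
0, 0.88, -0.12, -1.28, -0, -4.3, 0,
0, 0.78, -0.12, -1.34, -0, -4.3, 0,
0, 0.68, -0.12, -1.39, -0, -4.3, 0,
0, 0.57, -0.12, -1.44, -0, -4.3, 0,
0, 0.46, -0.12, -1.48, -0, -4.3, 0,
0, 0.35, -0.12, -1.51, -0, -4.3, 0,
0, 0.24, -0.12, -1.53, -0, -4.3, 0,
0, 0.12, -0.12, -1.55, -0, -4.3, 0,
0, 0.01, -0.12, -1.55, -0, -4.3, 0,
0, -0.11, -0.12, -1.55, -0, -4.3, 0,
0, 0, 0, 0, 0, 0, 0,
0, 0, 0, 0, 0, 0, 0,
```

servo_tool(
  increments=[0, 1.45, -0.12, -0.56, 0, -4.3, 0, 0, 1.4, -0.12, -0.67, 0, -4.3, 0, 0, 1.35, -0.12, -0.77, 0, -4.3, 0, 0, 1.28, -0.12, -0.87, 0, -4.3, 0, 0, 1.22, -0.12, -0.96, 0, -4.3, 0, 0, 1.14, -0.12, -1.05, 0, -4.3, 0, 0, 1.06, -0.12, -1.13, 0, -4.3, 0, 0, 0.97, -0.12, -1.21, 0, -4.3, 0, 0, 0.88, -0.12, -1.28, 0, -4.3, 0, 0, 0.78, -0.12, -1.34, 0, -4.3, 0],
)

```text
t: 22.7
ee_pos: [0.4867, 0.0861, 0.0988]
tool_rot: [-0.669, 0.669, -0.23, 0.229]
force: [0.1, -0.1, -2.4]
grip_width: 0.0298
```

servo_tool(
  increments=[0, 0.68, -0.12, -1.39, 0, -4.3, 0, 0, 0.57, -0.12, -1.44, 0, -4.3, 0, 0, 0.46, -0.12, -1.48, 0, -4.3, 0, 0, 0.35, -0.12, -1.51, 0, -4.3, 0, 0, 0.24, -0.12, -1.53, 0, -4.3, 0, 0, 0.12, -0.12, -1.55, 0, -4.3, 0, 0, 0, -0.12, -1.55, 0, -4.3, 0, 0, -0.11, -0.12, -1.55, 0, -4.3, 0, 0, 0, 0, 0, 0, 0, 0, 0, 0, 0, 0, 0, 0, 0],
)

```text
t: 23.7
ee_pos: [0.4613, -0.0343, 0.1088]
tool_rot: [0.707, -0.707, 0.023, -0.023]
force: [0.6, -0.8, -3.4]
grip_width: 0.0297
```

```bash
python3 - <<'E'
from h import *
s=st(); im,d,c=snap('wrist','w15'); P=cloud(d,c).reshape(-1,3)
m=(P[:,0]>.33)&(P[:,0]<.6)&(P[:,1]>-.26)&(P[:,1]<.06)&(P[:,2]>.009)&(P[:,2]<.02)
r=cv2.minAreaRect((P[m,:2]*1000).astype(np.float32)); print('tray',r)
snap('top','top15')
E
```

```text
t 23.7 pos [ 0.4613 -0.0343  0.1088] 
R cols(tool axes in world)
 [[ 0.998 -0.     0.065]
 [-0.065  0.     0.998]
 [-0.    -1.     0.   ]] 
F [ 0.6 -0.8 -3.4] w 0.0297 q [ 0.7   0.31 -0.87  2.12  0.32  0.84  1.14]
tray ((453.6212158203125, -105.63957214355469), (258.70257568359375, 170.13270568847656), 85.83306884765625)
```

View pics/w15.png

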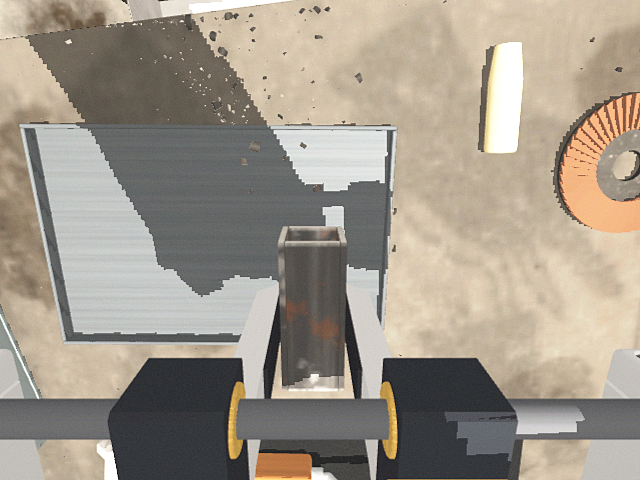

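View pics/top15.png

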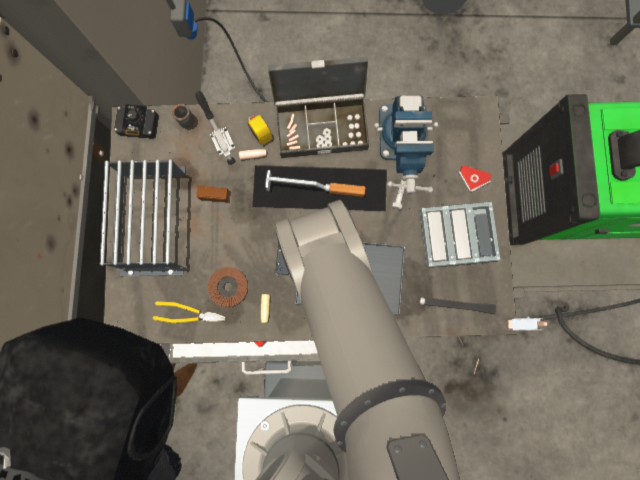

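The tube hangs over the tray's near-left side, inside the walls. I'll lower it.

servo_tool(
  increments=[0, 0, 1.5, 0, 0, 0, 0, 0, 0, 2, 0, 0, 0, 0, 0, 0, 2, 0, 0, 0, 0, 0, 0, 2, 0, 0, 0, 0, 0, 0, 1.3, 0, 0, 0, 0, 0, 0, 0.5, 0, 0, 0, 0, 0, 0, 0.3, 0, 0, 0, 0, 0, 0, 0.1, 0, 0, 0, 0, 0, 0, 0, 0, 0, 0, 0, 0, 0, 0, 0, 0, 0, 0],
)

```text
t: 24.8
ee_pos: [0.4619, -0.0346, 0.0126]
tool_rot: [-0.707, 0.707, -0.022, 0.023]
force: [-0.5, -0.7, -3.0]
grip_width: 0.0295
```

```bash
python3 - <<'E'
from h import *
s=st()
E
```

```text
t 24.8 pos [ 0.4619 -0.0346  0.0126] 
R cols(tool axes in world)
 [[ 0.998  0.001  0.063]
 [-0.063 -0.     0.998]
 [ 0.001 -1.    -0.   ]] 
F [-0.5 -0.7 -3. ] w 0.0295 q [ 0.57  0.47 -0.75  2.19  0.53  0.66  0.96]
```

servo_tool(
  increments=[0, 0, 0.1, 0, 0, 0, 0, 0, 0, 0.05, 0, 0, 0, 0, 0, 0, 0, 0, 0, 0, 0, 60, 0, 0, 0, 0, 0, 0, 60, 0, 0, 0, 0, 0, 0, 60, 0, 0, 0, 0, 0, 0, 60, 0, 0, 0, 0, 0, 0, 60, 0, -0.5, 0, 0, 0, 0, 60, 0, -1.5, 0, 0, 0, 0, 60, 0, -2, 0, 0, 0, 0],
)

```text
t: 25.8
ee_pos: [0.461, -0.0341, 0.0508]
tool_rot: [0.707, -0.707, 0.023, -0.022]
force: [0.5, 0.9, 0.5]
grip_width: 0.0565
```

servo_tool(
  increments=[40, 0, -2.5, 0, 0, 0, 0, 40, 0, -2.5, 0, 0, 0, 0, 40, 0, -2.5, 0, 0, 0, 0, 20, 0, -2.5, 0, 0, 0, 0, 0, 0, -2.5, 0, 0, 0, 0, 0, 0, -1, 0, 0, 0, 0, 0, 0, 0, 0, 0, 0, 0, 0, 0, 0, 0, 0, 0, 0, 0, 0, 0, 0, 0, 0, 0, 0, 0, 0, 0, 0, 0, 0],
)

```text
t: 26.8
ee_pos: [0.4611, -0.0343, 0.1847]
tool_rot: [0.707, -0.707, 0.023, -0.022]
force: [0.3, 0.5, -0.4]
grip_width: 0.0004
```

```bash
python3 - <<'E'
from h import *
s=st(); im,d,c=snap('wrist','w16'); P=cloud(d,c).reshape(-1,3)
m=(P[:,0]>.36)&(P[:,0]<.55)&(P[:,1]>-.11)&(P[:,1]<.03)&(P[:,2]>.026)&(P[:,2]<.05);Q=P[m];print('tube',cv2.minAreaRect((Q[:,:2]*1000).astype(np.float32)),np.median(Q[:,2]))
E
```

```text
t 26.8 pos [ 0.4611 -0.0343  0.1847] 
R cols(tool axes in world)
 [[ 0.998 -0.001  0.062]
 [-0.062  0.001  0.998]
 [-0.001 -1.     0.001]] 
F [ 0.3  0.5 -0.4] w 0.0004 q [ 0.79  0.2  -0.93  2.04  0.19  0.99  1.27]
tube ((461.0350646972656, -34.46540069580078), (29.983200073242188, 74.96784973144531), 86.24559783935547) 0.03382569418801193
```

View pics/w16.png

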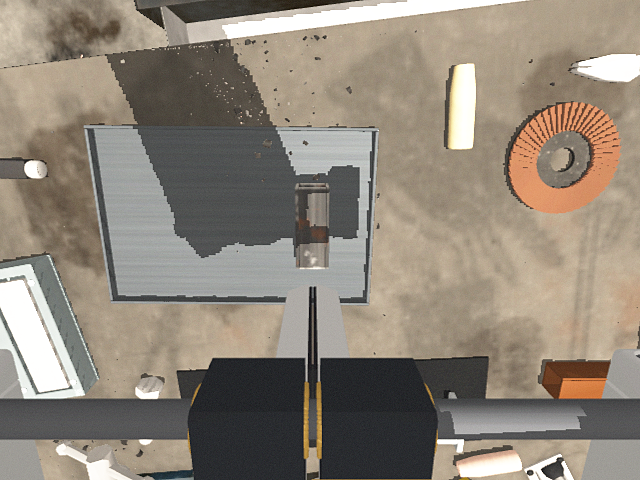

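The tube sits flat in the tray at (0.461, -0.034). Now I'll fit the rack.

```bash
python3 - <<'E'
from h import *
planL([.50,-.36,.20],97,18,0,settle=2)
E
```

```text
max turn 0.59
0, 0.33, -0.09, -1.79, -0, -0.6, -0,
0, 0.31, -0.09, -1.8, -0, -0.6, -0,
0, 0.29, -0.09, -1.8, -0, -0.6, -0,
0, 0.27, -0.09, -1.8, -0, -0.6, -0,
0, 0.25, -0.09, -1.8, -0, -0.6, -0,
0, 0.24, -0.08, -1.81, -0, -0.6, -0,
0, 0.22, -0.08, -1.81, -0, -0.6, -0,
0, 0.2, -0.08, -1.81, -0, -0.6, -0,
0, 0.18, -0.08, -1.81, -0, -0.6, -0,
0, 0.16, -0.08, -1.82, -0, -0.6, -0,
0, 0.14, -0.08, -1.82, -0, -0.6, -0,
0, 0.12, -0.08, -1.82, -0, -0.6, -0,
0, 0.11, -0.08, -1.82, -0, -0.6, -0,
0, 0.09, -0.08, -1.82, -0, -0.6, -0,
0, 0.07, -0.08, -1.82, -0, -0.6, -0,
0, 0.05, -0.08, -1.82, -0, -0.6, -0,
0, 0.03, -0.08, -1.82, -0, -0.6, -0,
0, 0.01, -0.08, -1.82, -0, -0.6, -0,
0, 0, 0, 0, 0, 0, 0,
0, 0, 0, 0, 0, 0, 0,
```

servo_tool(
  increments=[0, 0.25, -0.08, -3, 0, -1, 0, 0, 0.25, -0.08, -3.5, 0, -1, 0, 0, 0.25, -0.08, -3.5, 0, -1, 0, 0, 0.25, -0.08, -3.5, 0, -1, 0, 0, 0.3, -0.08, -3.5, 0, -1, 0, 0, 0.3, -0.08, -3.5, 0, -1, 0, 0, 0.4, -0.1, -3.5, 0, -1, 0, 0, 0.4, -0.1, -3.5, 0, -1, 0, 0, 0.4, -0.1, -3.5, 0, -1, 0, 0, 0.4, 0, -2, 0, -1, 0],
)

```text
t: 27.85
ee_pos: [0.4975, -0.3661, 0.1924]
tool_rot: [0.706, -0.706, -0.039, 0.039]
force: [0.1, -0.0, -0.1]
grip_width: 0.0004
```

servo_tool(
  increments=[0, 0, 0, 0, 0, 0, 0, 0, 0, 0, 0, 0, 0, 0, 0, 0, 0, 0, 0, 0, 0, 0, 0, 0, 0, 0, 0, 0, 0, 0, 0, 0, 0, 0, 0, 0, 0, 0, 0, 0, 0, 0, 0, 0, 0, 0, 0, 0, 0, 0, 0, 0, 0, 0, 0, 0, 0, 0, 0, 0, 0, 0, 0, 0, 0, 0, 0, 0, 0, 0],
)

```text
t: 28.85
ee_pos: [0.4979, -0.3632, 0.1934]
tool_rot: [-0.706, 0.706, 0.039, -0.039]
force: [-0.2, -0.3, 0.1]
grip_width: 0.0003
```

```bash
python3 - <<'E'
from h import *
s=st(); im,d,c=snap('wrist','w17'); snap('top','top17')
E
```

```text
t 28.85 pos [ 0.4979 -0.3632  0.1934] 
R cols(tool axes in world)
 [[ 0.994  0.    -0.111]
 [ 0.111  0.     0.994]
 [ 0.    -1.    -0.   ]] 
F [-0.2 -0.3  0.1] w 0.0003 q [ 1.11  0.44 -0.76  1.72  0.33  1.12  1.93]
```

View pics/w17.png

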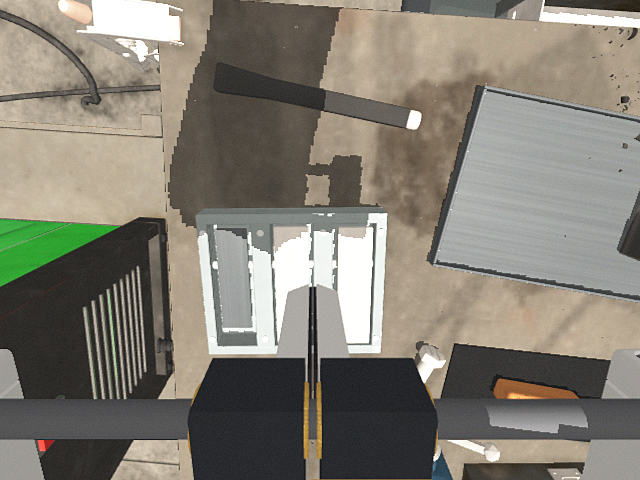

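```bash
python3 - <<'E'
from h import *
from scipy.ndimage import label
for n in ('top15','top3','w17'):
    z=np.load(f'pics/{n}.npz'); K=dict(zip(('fx','fy','cx','cy'),z['K'])); P=cloud(z['d'],(K,z['R'],z['p']))
    m=(abs(P[...,0]-.565)<.12)&(abs(P[...,1]+.378)<.12)&(P[...,2]>.018)&(P[...,2]<.045)
    l,k=label(m); b=np.argmax(np.bincount(l.ravel())[1:])+1; Q=P[l==b]
    Q=Q[(Q[:,2]>.024)]
    r=cv2.minAreaRect((Q[:,:2]*1000).astype(np.float32)); print(n,r,np.median(Q[:,2]))
    # strips: bright
    hsv=cv2.cvtColor(z['im'],cv2.COLOR_RGB2HSV); g=m&(hsv[...,2]>(215 if n!='w17' else 250))
    l,k=label(g)
    for i in range(1,k+1):
        q=P[l==i]
        if len(q)>150: rr=cv2.minAreaRect((q[:,:2]*1000).astype(np.float32)); print('   bright',len(q),rr,np.median(q[:,2]).round(4))
E
```

```text
top15 ((563.9263916015625, -373.0395202636719), (146.56158447265625, 177.68710327148438), 7.005790710449219) 0.030430880096499857
   bright 589 ((563.1993408203125, -373.44189453125), (118.26785278320312, 31.919076919555664), 7.027702331542969) 0.0313
   bright 591 ((557.0064697265625, -314.755615234375), (118.7438735961914, 32.649967193603516), 7.165751934051514) 0.031
top3 ((571.420654296875, -434.2321472167969), (146.16387939453125, 54.90726852416992), 6.713586807250977) 0.028652206571338157
w17 ((560.6185302734375, -375.170166015625), (146.09596252441406, 176.24205017089844), 6.827055931091309) 0.030796137214622543
   bright 3297 ((554.7255249023438, -314.9014892578125), (119.23556518554688, 33.91741180419922), 7.411085605621338) 0.0313
   bright 1958 ((561.7227783203125, -374.03375244140625), (111.6205825805664, 39.15746307373047), 9.192436218261719) 0.0313
```

The rack is at (0.5625, -0.374), yaw 7°. Strip_3 is the right strip in the wrist view and strip_2 the middle one. The left rocker is empty and level. I'll press strip_3 first.

```bash
cat >> h.py <<'E'
RC=np.array([.5625,-.374,0]); RA=np.radians(7.0)
def rk(x,y,z=0): # mm in rack -> world m
    return np.array([RC[0]+(x*np.cos(RA)-y*np.sin(RA))/1000,RC[1]+(x*np.sin(RA)+y*np.cos(RA))/1000,z/1000])
E
python3 - <<'E'
from h import *
print(rk(-48,58,50)); plan(rk(-48,58,50),97,7)
E
```

```text
[ 0.50778936 -0.32228205  0.05      ]
rows 7 row t(cm) [0.208 2.048 0.564] rot(deg) [-0.001 -0.086  0.   ] total rel t [ 1.44 14.34  3.95]
```

servo_tool(
  increments=[0, 0.21, 2.05, 0.56, 0, -0.1, 0, 0, 0.21, 2.05, 0.56, 0, -0.1, 0, 0, 0.21, 2.05, 0.56, 0, -0.1, 0, 0, 0.21, 2.05, 0.56, 0, -0.1, 0, 0, 0.21, 2.05, 0.56, 0, -0.1, 0, 0, 0.21, 2.05, 0.56, 0, -0.1, 0, 0, 0.21, 2.05, 0.56, 0, 0, 0, 0, 0, 0, 0, 0, 0, 0, 0, 0, 0, 0, 0, 0, 0, 0, 0, 0, 0, 0, 0, 0, 0],
)

```text
schema error: expected a multiple of 7 numbers
```

```bash
python3 - <<'E'
from h import *
s=st();plan(rk(-48,58,21),97,7); snap('wrist','w18')
E
```

```text
t 28.95 pos [ 0.4979 -0.3632  0.1934] 
R cols(tool axes in world)
 [[ 0.994  0.    -0.111]
 [ 0.111  0.     0.994]
 [ 0.    -1.     0.   ]] 
F [ 0.2  0.2 -0.5] w 0.0003 q [ 1.11  0.44 -0.76  1.72  0.33  1.12  1.93]
rows 7 row t(cm) [0.208 2.463 0.564] rot(deg) [-0.001 -0.086  0.   ] total rel t [ 1.44 17.24  3.95]
```

View pics/w18.png

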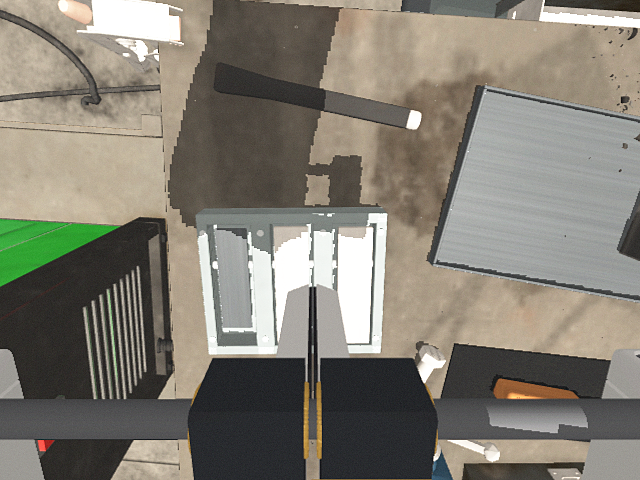

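That call was refused for a wrong count, so nothing moved. I'll send it again.

servo_tool(
  increments=[0, 0.21, 2.05, 0.56, 0, -0.1, 0, 0, 0.21, 2.05, 0.56, 0, -0.1, 0, 0, 0.21, 2.05, 0.56, 0, -0.1, 0, 0, 0.21, 2.05, 0.56, 0, -0.1, 0, 0, 0.21, 2.05, 0.56, 0, -0.1, 0, 0, 0.21, 2.05, 0.56, 0, -0.1, 0, 0, 0.2, 2.0, 0.56, 0, 0, 0, 0, 0, 0, 0, 0, 0, 0, 0, 0, 0, 0, 0, 0, 0, 0, 0, 0, 0, 0, 0, 0],
)

```text
t: 30.0
ee_pos: [0.5084, -0.3232, 0.0515]
tool_rot: [-0.705, 0.706, 0.043, -0.043]
force: [0.5, -0.1, 0.5]
grip_width: 0.0004
```

```bash
python3 - <<'E'
from h import *
s=st();plan(rk(-48,58,21),97,7); snap('wrist','w18b')
E
```

```text
t 30.0 pos [ 0.5084 -0.3232  0.0515] 
R cols(tool axes in world)
 [[ 0.993  0.001 -0.122]
 [ 0.122 -0.001  0.993]
 [ 0.001 -1.    -0.001]] 
F [ 0.5 -0.1  0.5] w 0.0004 q [ 0.99  0.58 -0.69  1.86  0.48  0.87  1.75]
rows 7 row t(cm) [-0.007  0.436  0.014] rot(deg) [ 0.008 -0.003  0.008] total rel t [-0.05  3.05  0.1 ]
```

View pics/w18b.png

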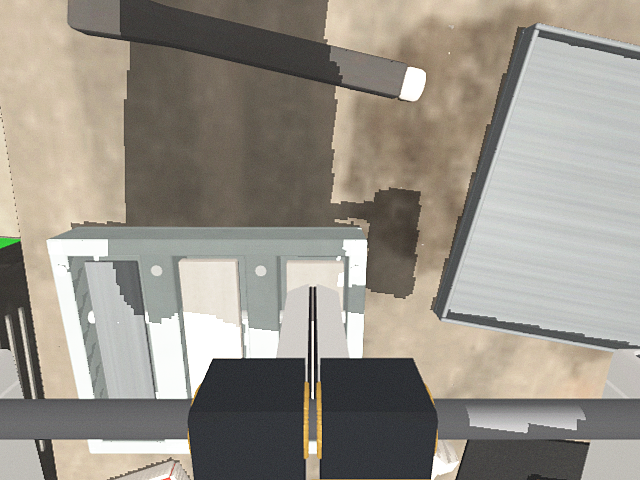

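The fingertip is over strip_3's near-pivot end. Pressing now.

servo_tool(
  increments=[0, 0, 1, 0.1, 0, 0, 0, 0, 0, 0.8, 0, 0, 0, 0, 0, 0, 0.3, 0, 0, 0, 0, 0, 0, 0.2, 0, 0, 0, 0, 0, 0, 0.2, 0, 0, 0, 0, 0, 0, 0.2, 0, 0, 0, 0, 0, 0, 0.2, 0, 0, 0, 0, 0, 0, 0.15, 0, 0, 0, 0, 0, 0, 0, 0, 0, 0, 0, 0, 0, 0, 0, 0, 0, 0],
)

```text
t: 31.05
ee_pos: [0.5064, -0.3221, 0.0223]
tool_rot: [-0.705, 0.707, 0.042, -0.044]
force: [-26.9, 6.9, 61.5]
grip_width: 0.0005
```

```bash
python3 - <<'E'
from h import *
s=st(); snap('wrist','w19'); snap('scene','scene19')
a=cv2.imread('pics/scene19.png')[220:310,100:260]; cv2.imwrite('pics/b19.png',cv2.resize(a,None,fx=4.5,fy=4.5,interpolation=2))
E
```

```text
t 31.05 pos [ 0.5064 -0.3221  0.0223] 
R cols(tool axes in world)
 [[ 0.993 -0.003 -0.121]
 [ 0.121 -0.002  0.993]
 [-0.003 -1.    -0.002]] 
F [-26.9   6.9  61.5] w 0.0005 q [ 0.96  0.62 -0.67  1.88  0.51  0.82  1.72]
```

View pics/b19.png

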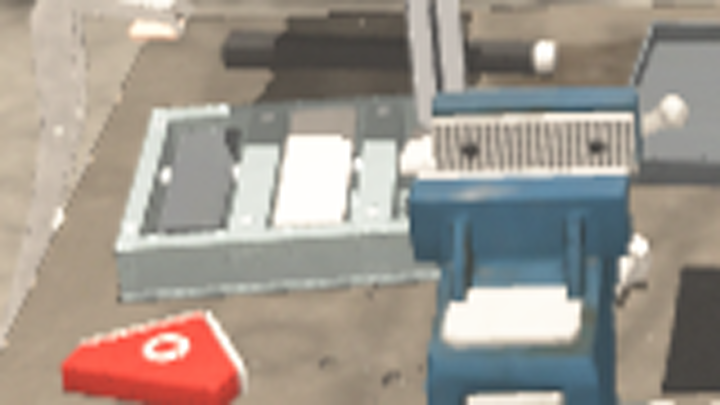

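The force is 61 N, so the rocker is against its stop. I'll back off at once.

servo_tool(
  increments=[0, 0, -0.5, 0, 0, 0, 0, 0, 0, -1.5, 0, 0, 0, 0, 0, 0, -2, 0, 0, 0, 0, 0, 0, -3, 0, 0, 0, 0, 0, 0, -3, 0, 0, 0, 0, 40, 0, -2, 0, 0, 0, 0, 50, 0, 0, 0, 0, 0, 0, 50, 0, 0, 0, 0, 0, 0, 50, 0, 0, 0, 0, 0, 0, 50, 0, 0, 0, 0, 0, 0],
)

```text
t: 32.15
ee_pos: [0.5073, -0.3213, 0.1389]
tool_rot: [0.706, -0.705, -0.043, 0.044]
force: [0.2, -0.0, -0.2]
grip_width: 0.0374
```

```bash
python3 - <<'E'
from h import *
s=st(); im,d,c=snap('wrist','w20'); P=cloud(d,c).reshape(-1,3)
q=(P-RC)@np.array([[np.cos(RA),-np.sin(RA),0],[np.sin(RA),np.cos(RA),0],[0,0,1]])*1000
for y0 in(-58,0,58):
    for x0 in range(-65,66,10):
        m=(abs(q[:,0]-x0)<5)&(abs(q[:,1]-y0)<8)&(q[:,2]<80)
        if m.sum()>5: print((x0,round(float(np.median(q[m,2])),1)),end=' ')
    print()
m=(abs(q[:,0]-20)<40)&(abs(q[:,1]-58)<28)&(q[:,2]>36)&(q[:,2]<70)
if m.sum(): print(np.percentile(q[m],[1,50,99],axis=0).round(1))
E
```

```text
t 32.15 pos [ 0.5073 -0.3213  0.1389] 
R cols(tool axes in world)
 [[ 0.993 -0.001 -0.122]
 [ 0.122  0.001  0.993]
 [-0.001 -1.     0.001]] 
F [ 0.2 -0.  -0.2] w 0.0374 q [ 1.04  0.47 -0.75  1.8   0.38  1.01  1.83]
(-65, 30.9) (-55, 24.7) (-45, 25.0) (-35, 25.1) (-25, 24.9) (-15, 25.0) (-5, 25.0) (5, 24.9) (15, 25.0) (25, 24.9) (35, 24.9) (45, 24.8) (55, 5.0) (65, 12.2) 
(-65, 30.8) (-55, 31.4) (-45, 31.5) (-35, 31.3) (-25, 31.5) (-15, 31.4) (-5, 31.4) (5, 31.4) (15, 31.4) (25, 31.5) 
(-65, 30.5) (-55, 21.4) (-45, 24.5) (-35, 27.6) (-25, 30.6) (-15, 33.8) (-5, 37.1) (5, 40.0) (15, 43.1) (25, 46.2) (35, 49.3) (45, 52.3) (55, 54.2) (65, 31.1) 
[[-8.4 42.9 36.3]
 [22.3 58.2 45.4]
 [51.7 74.2 54.7]]
```

View pics/w20.png

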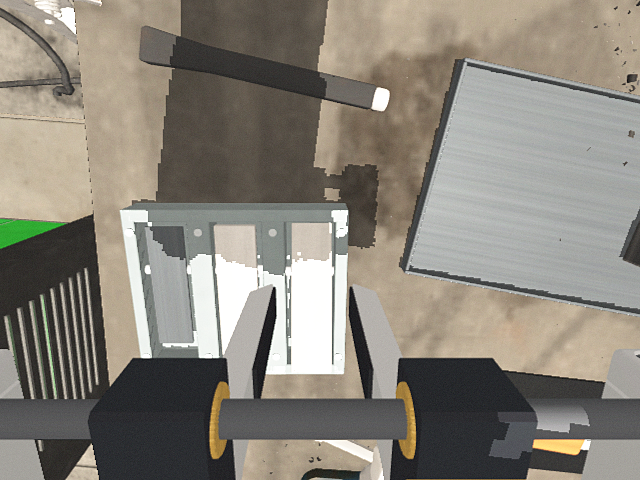

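Strip_3 is fully tipped with a slope of about 0.31. I'll approach it square to its surface with the tool tilted 17.2°.

```bash
cat >> h.py <<'E'
def planT(goal,yaw,tilt,n,claw,settle=0,s=None):
    s=s or robot.read_state()
    R0=rot(s['tool_rot']); a=np.radians(yaw); z=np.array([np.cos(a),np.sin(a),0]); y=np.array([0,0,-1.]); x=np.cross(y,z)
    R1=R.from_matrix(np.stack([x,y,z],1))*R.from_rotvec([0,0,np.radians(tilt)]); rv=(R0.inv()*R1).as_rotvec(); p0=np.array(s['ee_pos']); dp=(np.array(goal)-p0)/n; dr=rv/n
    print('total rot',np.degrees(rv).round(1),'dist cm',np.round(np.linalg.norm(dp)*n*100,1))
    out=[]
    for i in range(n):
        t=(R0*R.from_rotvec(dr*i)).inv().apply(dp)*100
        out.append([claw]+[round(float(k),2) for k in t]+[round(float(k),1) for k in np.degrees(dr)])
    out+= [[claw]+[0]*6]*settle
    print(', '.join(', '.join(f'{k+0:g}' for k in r) for r in out))
E
python3 - <<'E'
from h import *
planT(rk(14.6,58.2,97),97,-17.2,8,55,2)
E
```

```text
total rot [ -0.1   0.  -17.2] dist cm 7.6
55, 0.79, 0.52, -0.01, 0, 0, -2.2, 55, 0.77, 0.55, -0.01, 0, 0, -2.2, 55, 0.74, 0.58, -0.01, 0, 0, -2.2, 55, 0.72, 0.61, -0.01, 0, 0, -2.2, 55, 0.7, 0.64, -0.01, 0, 0, -2.2, 55, 0.67, 0.66, -0.01, 0, 0, -2.2, 55, 0.65, 0.69, -0.01, 0, 0, -2.2, 55, 0.62, 0.71, -0.01, 0, 0, -2.2, 55, 0, 0, 0, 0, 0, 0, 55, 0, 0, 0, 0, 0, 0
```

servo_tool(
  increments=[55, 0.79, 0.52, 0, 0, 0, -2.2, 55, 0.77, 0.55, 0, 0, 0, -2.2, 55, 0.74, 0.58, 0, 0, 0, -2.2, 55, 0.72, 0.61, 0, 0, 0, -2.2, 55, 0.7, 0.64, 0, 0, 0, -2.1, 55, 0.67, 0.66, 0, 0, 0, -2.1, 55, 0.65, 0.69, 0, 0, 0, -2.1, 55, 0.62, 0.71, 0, 0, 0, -2.1, 55, 0, 0, 0, 0, 0, 0, 55, 0, 0, 0, 0, 0, 0],
)

```text
t: 33.2
ee_pos: [0.5698, -0.3138, 0.0978]
tool_rot: [0.705, -0.691, -0.148, -0.062]
force: [-0.1, -0.4, 0.5]
grip_width: 0.0514
```

```bash
python3 - <<'E'
from h import *
s=st(); im,d,c=snap('wrist','w21')
print(rot(s['tool_rot']).inv().apply(rk(32.4,58.2,38.2)-s['ee_pos'])*100)
E
```

```text
t 33.2 pos [ 0.5698 -0.3138  0.0978] 
R cols(tool axes in world)
 [[ 0.949  0.292 -0.122]
 [ 0.116  0.037  0.993]
 [ 0.294 -0.956  0.001]] 
F [-0.1 -0.4  0.5] w 0.0514 q [ 1.13  0.52 -0.8   1.92  0.36  0.61  1.87]
[-0.05437651  6.2175411  -0.07295516]
```

View pics/w21.png

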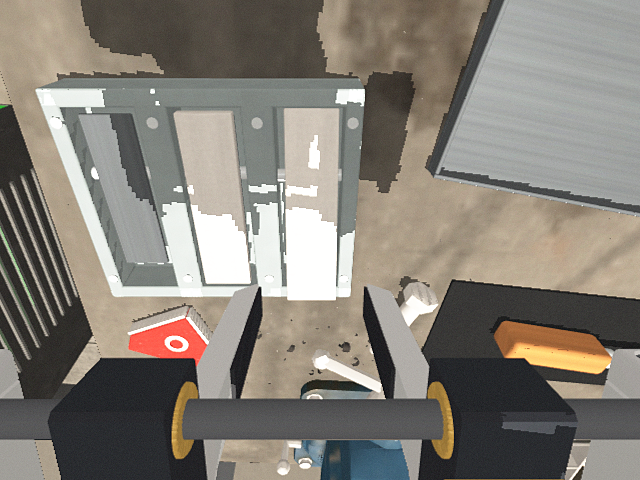

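servo_tool(
  increments=[55, 0, 1, 0, 0, 0, 0, 55, 0, 1, -0.1, 0, 0, 0, 55, 0, 1, 0, 0, 0, 0, 55, 0, 1, 0, 0, 0, 0, 55, 0, 1, 0, 0, 0, 0, 55, 0, 0.8, 0, 0, 0, 0, 55, 0, 0.4, 0, 0, 0, 0, 55, 0, 0, 0, 0, 0, 0, 0, 0, 0, 0, 0, 0, 0, 0, 0, 0, 0, 0, 0, 0],
  grip_force=55,
)

```text
t: 34.25
ee_pos: [0.5886, -0.3129, 0.0393]
tool_rot: [0.704, -0.692, -0.148, -0.063]
force: [1.1, 0.9, 0.2]
grip_width: 0.039
```

servo_tool(
  increments=[0, 0, 0, 0, 0, 0, 0, 0, 0, 0, 0, 0, 0, 0, 0, 0, 0, 0, 0, 0, 0, 0, 0, 0, 0, 0, 0, 0, 0, 0, 0, 0, 0, 0, 0, 0, 0, 0, 0, 0, 0, 0, 0, 0, 0, 0, 0, 0, 0, 0, 0, 0, 0, 0, 0, 0, 0, 0, 0, 0, 0, 0, 0, 0, 0, 0, 0, 0, 0, 0],
)

```text
t: 35.25
ee_pos: [0.5886, -0.3127, 0.0389]
tool_rot: [0.704, -0.691, -0.148, -0.063]
force: [1.8, -1.3, 3.2]
grip_width: 0.0314
```

```bash
python3 - <<'E'
from h import *
s=st(); im,d,c=snap('wrist','w22')
E
```

```text
t 35.25 pos [ 0.5886 -0.3127  0.0389] 
R cols(tool axes in world)
 [[ 0.948  0.294 -0.122]
 [ 0.116  0.036  0.993]
 [ 0.296 -0.955 -0.   ]] 
F [ 1.8 -1.3  3.2] w 0.0314 q [ 1.03  0.6  -0.71  1.92  0.44  0.52  1.79]
```

View pics/w22.png

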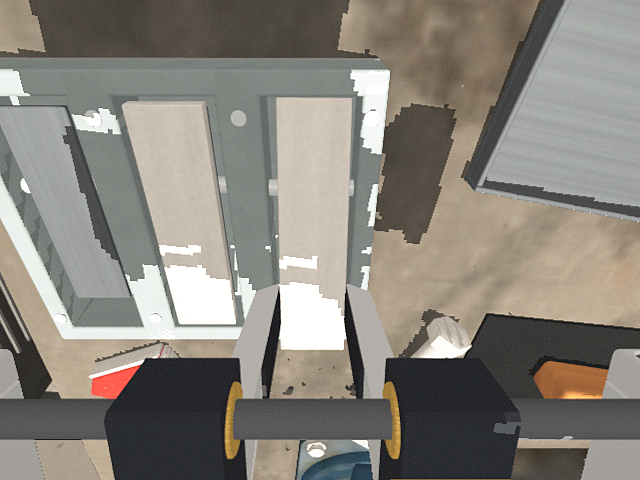

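The strip is gripped at a width of 31.4 mm. I'll lift it straight up.

servo_tool(
  increments=[0, 0.09, -0.29, 0, 0, 0, 0, 0, 0.15, -0.48, 0, 0, 0, 0, 0, 0.15, -0.48, 0, 0, 0, 0, 0, 0.3, -0.96, 0, 0, 0, 0, 0, 0.3, -0.96, 0, 0, 0, 0, 0, 0.3, -0.96, 0, 0, 0, 0, 0, 0.3, -0.96, 0, 0, 0, 0, 0, 0.3, -0.96, 0, 0, 0, 0, 0, 0.3, -0.96, 0, 0, 0, 0, 0, 0, 0, 0, 0, 0, 0],
)

```text
t: 36.3
ee_pos: [0.5894, -0.313, 0.114]
tool_rot: [0.704, -0.692, -0.149, -0.063]
force: [-0.5, -0.9, -2.1]
grip_width: 0.0309
```

```bash
python3 - <<'E'
from h import *
s=st(); im,d,c=snap('wrist','w23'); P=cloud(d,c).reshape(-1,3)
# strip plane in tool frame
T=rot(s['tool_rot']).as_matrix(); q=(P-s['ee_pos'])@T*1000
m=(abs(q[:,2])<14)&(q[:,0]<-14)&(q[:,0]>-110)&(abs(q[:,1])<30)
for x0 in range(-110,-10,10):
    k=m&(abs(q[:,0]-x0)<5)
    if k.sum()>5: print(x0,np.median(q[k,1]).round(1),k.sum(),end=' | ')
snap('scene','scene23')
E
```

```text
t 36.3 pos [ 0.5894 -0.313   0.114 ] 
R cols(tool axes in world)
 [[ 0.948  0.295 -0.122]
 [ 0.117  0.035  0.993]
 [ 0.297 -0.955 -0.001]] 
F [-0.5 -0.9 -2.1] w 0.0309 q [ 1.11  0.52 -0.8   1.88  0.35  0.65  1.86]
-100 -8.0 282 | -90 -8.2 1634 | -80 -8.2 1552 | -70 -8.4 1455 | -60 -8.4 1403 | -50 -8.5 1332 | -40 -8.6 1282 | -30 -8.7 1215 | -20 -8.8 1166 |
```

View pics/w23.png

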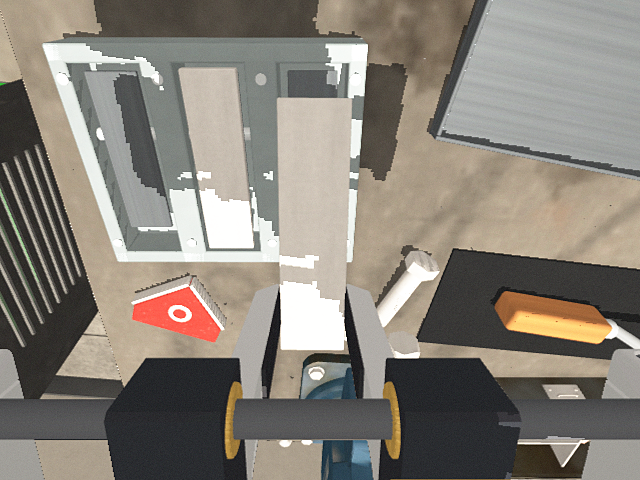

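Strip_3 is out, in line with the tool and centred 37 mm towards -x. I'll carry it to the tray and level it on the way.

```bash
cat >> h.py <<'E'
TC=np.array([.455,-.105]); TA=np.radians(-4.2)
def tr(x,y,z=0): return np.array([TC[0]+(x*np.cos(TA)-y*np.sin(TA))/1000,TC[1]+(x*np.sin(TA)+y*np.cos(TA))/1000,z/1000])
E
python3 - <<'E'
from h import *
print(tr(37,-5,80)); planT(tr(37,-5,80),85.8,0,16,0,4)
E
```

```text
[ 0.49153444 -0.11269639  0.08      ]
total rot [-1.7 11.1 17.2] dist cm 22.5
0, -0.49, 0.06, 1.32, -0.1, 0.7, 1.1, 0, -0.5, 0.07, 1.31, -0.1, 0.7, 1.1, 0, -0.52, 0.07, 1.3, -0.1, 0.7, 1.1, 0, -0.53, 0.08, 1.3, -0.1, 0.7, 1.1, 0, -0.55, 0.09, 1.29, -0.1, 0.7, 1.1, 0, -0.56, 0.1, 1.28, -0.1, 0.7, 1.1, 0, -0.57, 0.11, 1.28, -0.1, 0.7, 1.1, 0, -0.59, 0.11, 1.27, -0.1, 0.7, 1.1, 0, -0.6, 0.12, 1.26, -0.1, 0.7, 1.1, 0, -0.61, 0.13, 1.26, -0.1, 0.7, 1.1, 0, -0.63, 0.14, 1.25, -0.1, 0.7, 1.1, 0, -0.64, 0.15, 1.24, -0.1, 0.7, 1.1, 0, -0.65, 0.16, 1.23, -0.1, 0.7, 1.1, 0, -0.66, 0.17, 1.23, -0.1, 0.7, 1.1, 0, -0.67, 0.18, 1.22, -0.1, 0.7, 1.1, 0, -0.69, 0.19, 1.21, -0.1, 0.7, 1.1, 0, 0, 0, 0, 0, 0, 0, 0, 0, 0, 0, 0, 0, 0, 0, 0, 0, 0, 0, 0, 0, 0, 0, 0, 0, 0, 0, 0
```

servo_tool(
  increments=[0, -0.49, 0.06, 1.32, -0.1, 0.7, 1.1, 0, -0.5, 0.07, 1.31, -0.1, 0.7, 1.1, 0, -0.52, 0.07, 1.3, -0.1, 0.7, 1.1, 0, -0.53, 0.08, 1.3, -0.1, 0.7, 1.1, 0, -0.55, 0.09, 1.29, -0.1, 0.7, 1.1, 0, -0.56, 0.1, 1.28, -0.1, 0.7, 1.1, 0, -0.57, 0.11, 1.28, -0.1, 0.7, 1.1, 0, -0.59, 0.11, 1.27, -0.1, 0.7, 1.1, 0, -0.6, 0.12, 1.26, -0.1, 0.7, 1.1, 0, -0.61, 0.13, 1.26, -0.1, 0.7, 1.1],
)

```text
t: 37.4
ee_pos: [0.5276, -0.1869, 0.0917]
tool_rot: [0.709, -0.703, -0.037, -0.038]
force: [0.5, -0.2, -1.9]
grip_width: 0.0308
```

servo_tool(
  increments=[0, -0.63, 0.14, 1.25, -0.1, 0.7, 1.1, 0, -0.64, 0.15, 1.24, -0.1, 0.7, 1.1, 0, -0.65, 0.16, 1.23, -0.1, 0.7, 1.1, 0, -0.66, 0.17, 1.23, -0.1, 0.7, 1.1, 0, -0.67, 0.18, 1.22, -0.1, 0.7, 1.1, 0, -0.69, 0.19, 1.21, -0.1, 0.7, 1.1, 0, 0, 0, 0, 0, 0, 0, 0, 0, 0, 0, 0, 0, 0, 0, 0, 0, 0, 0, 0, 0, 0, 0, 0, 0, 0, 0, 0],
)

```text
t: 38.4
ee_pos: [0.4917, -0.1131, 0.0805]
tool_rot: [0.707, -0.706, 0.029, -0.024]
force: [-0.5, -0.0, -2.1]
grip_width: 0.0315
```

```bash
python3 - <<'E'
from h import *
s=st(); im,d,c=snap('wrist','w24'); P=cloud(d,c).reshape(-1,3)
T=rot(s['tool_rot']).as_matrix(); q=(P-s['ee_pos'])@T*1000
m=(abs(q[:,2])<14)&(q[:,0]<-14)&(q[:,0]>-110)&(abs(q[:,1])<30)
for x0 in range(-110,-10,20):
    k=m&(abs(q[:,0]-x0)<5)
    if k.sum()>5: print(x0,np.median(q[k,1]).round(1),k.sum(),end=' | ')
planT(tr(37,-5,4.5),85.8,0,8,0)
E
```

```text
t 38.4 pos [ 0.4917 -0.1131  0.0805] 
R cols(tool axes in world)
 [[ 0.997 -0.008  0.075]
 [-0.075  0.001  0.997]
 [-0.008 -1.     0.001]] 
F [-0.5 -0.  -2.1] w 0.0315 q [ 0.71  0.4  -0.73  2.05  0.36  0.82  1.26]
-90 -8.2 1587 | -70 -8.4 1492 | -50 -8.6 1340 | -30 -8.8 1201 | total rot [-0.  -0.1 -0.4] dist cm 7.6
0, 0, 0.95, 0, 0, 0, -0.1, 0, 0, 0.95, 0, 0, 0, -0.1, 0, 0, 0.95, 0, 0, 0, -0.1, 0, 0, 0.95, 0, 0, 0, -0.1, 0, 0, 0.95, 0, 0, 0, -0.1, 0, 0, 0.95, 0, 0, 0, -0.1, 0, 0, 0.95, 0, 0, 0, -0.1, 0, 0, 0.95, 0, 0, 0, -0.1
```

View pics/w24.png

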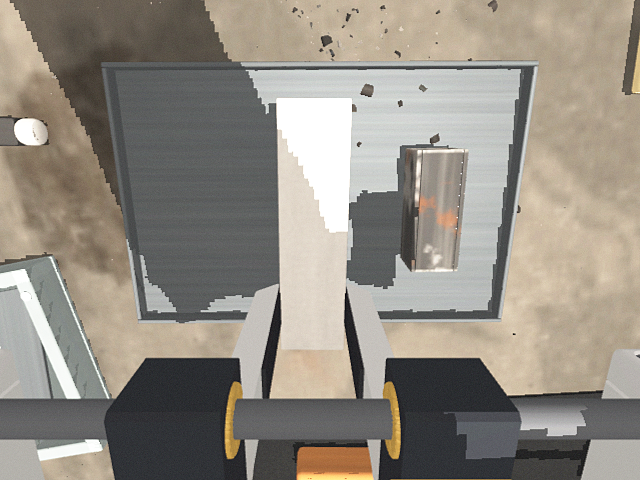

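The strip is over the tray, clear of the tube at (433,210). I'll lower and release it.

servo_tool(
  increments=[0, 0, 1.5, 0, 0, 0, 0, 0, 0, 1.5, 0, 0, 0, 0, 0, 0, 1.5, 0, 0, 0, 0, 0, 0, 1.5, 0, 0, 0, 0, 0, 0, 0.8, 0, 0, 0, 0, 0, 0, 0.4, 0, 0, 0, 0, 0, 0, 0.25, 0, 0, 0, 0, 0, 0, 0.1, 0, 0, 0, 0, 0, 0, 0, 0, 0, 0, 0, 0, 0, 0, 0, 0, 0, 0],
)

```text
t: 39.45
ee_pos: [0.4913, -0.1125, 0.0054]
tool_rot: [0.707, -0.706, 0.029, -0.024]
force: [-0.3, 0.5, -1.9]
grip_width: 0.0309
```

```bash
python3 - <<'E'
from h import *
s=st()
E
```

```text
t 39.45 pos [ 0.4913 -0.1125  0.0054] 
R cols(tool axes in world)
 [[ 0.997 -0.007  0.075]
 [-0.075  0.001  0.997]
 [-0.007 -1.     0.001]] 
F [-0.3  0.5 -1.9] w 0.0309 q [ 0.63  0.52 -0.65  2.1   0.49  0.68  1.15]
```

servo_tool(
  increments=[0, 0, 0.1, 0, 0, 0, 0, 0, 0, 0, 0, 0, 0, 0, 45, 0, 0, 0, 0, 0, 0, 50, 0, 0, 0, 0, 0, 0, 50, 0, 0, 0, 0, 0, 0, 50, 0, 0, 0, 0, 0, 0, 50, 0, -0.5, 0, 0, 0, 0, 50, 0, -1.5, 0, 0, 0, 0, 50, 0, -2.5, 0, 0, 0, 0, 50, 0, -2.5, 0, 0, 0, 0],
)

```text
t: 40.45
ee_pos: [0.4916, -0.1121, 0.0758]
tool_rot: [0.707, -0.706, 0.029, -0.023]
force: [-0.5, -0.4, -0.1]
grip_width: 0.047
```

servo_tool(
  increments=[20, 0, -2.5, 0, 0, 0, 0, 0, 0, -2.5, 0, 0, 0, 0, 0, 0, -2.5, 0, 0, 0, 0, 0, 0, -1, 0, 0, 0, 0, 0, 0, 0, 0, 0, 0, 0, 0, 0, 0, 0, 0, 0, 0, 0, 0, 0, 0, 0, 0, 0, 0, 0, 0, 0, 0, 0, 0, 0, 0, 0, 0, 0, 0, 0, 0, 0, 0, 0, 0, 0, 0],
)

```text
t: 41.45
ee_pos: [0.4922, -0.1124, 0.1587]
tool_rot: [0.707, -0.706, 0.029, -0.023]
force: [0.6, 0.1, 0.2]
grip_width: 0.0002
```

```bash
python3 - <<'E'
from h import *
s=st(); im,d,c=snap('wrist','w25'); P=cloud(d,c).reshape(-1,3)
q=P
m=(P[:,0]>.37)&(P[:,0]<.54)&(P[:,1]>-.15)&(P[:,1]<-.07)&(P[:,2]>.0075)&(P[:,2]<.05);Q=P[m];print('strip3',cv2.minAreaRect((Q[:,:2]*1000).astype(np.float32)),np.percentile(Q[:,2],[5,50,95]))
planT(rk(-48,0,50),97,0,10,0)
E
```

```text
t 41.45 pos [ 0.4922 -0.1124  0.1587] 
R cols(tool axes in world)
 [[ 0.997 -0.009  0.074]
 [-0.074  0.002  0.997]
 [-0.009 -1.     0.001]] 
F [0.6 0.1 0.2] w 0.0002 q [ 0.78  0.29 -0.79  1.99  0.25  0.97  1.36]
strip3 ((454.9817810058594, -109.83970642089844), (79.78897857666016, 169.939697265625), 89.951171875) [0.0091214  0.01048903 0.01545654]
total rot [ -0.1 -11.3  -0.5] dist cm 29.0
0, 0.43, 1.08, -2.65, 0, -1.1, 0, 0, 0.38, 1.08, -2.66, 0, -1.1, 0, 0, 0.33, 1.08, -2.67, 0, -1.1, 0, 0, 0.27, 1.08, -2.67, 0, -1.1, 0, 0, 0.22, 1.08, -2.68, 0, -1.1, 0, 0, 0.17, 1.09, -2.68, 0, -1.1, 0, 0, 0.11, 1.09, -2.68, 0, -1.1, 0, 0, 0.06, 1.09, -2.68, 0, -1.1, 0, 0, 0.01, 1.09, -2.68, 0, -1.1, 0, 0, -0.05, 1.09, -2.68, 0, -1.1, 0
```

View pics/w25.png

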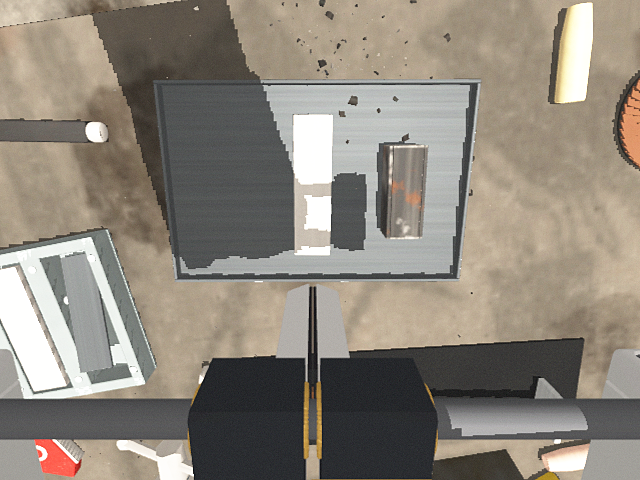

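Strip_3 lies flat in the tray at px (312,185). Next I'll press rocker_3 level.

```bash
python3 - <<'E'
from h import *
planT(rk(36,58.2,75),97,0,9,0,1)
E
```

```text
total rot [ -0.1 -11.3  -0.5] dist cm 23.8
0, 1.27, 0.92, -2.13, 0, -1.3, -0.1, 0, 1.22, 0.92, -2.16, 0, -1.3, -0.1, 0, 1.17, 0.92, -2.18, 0, -1.3, -0.1, 0, 1.12, 0.92, -2.21, 0, -1.3, -0.1, 0, 1.07, 0.92, -2.23, 0, -1.3, -0.1, 0, 1.02, 0.93, -2.25, 0, -1.3, -0.1, 0, 0.97, 0.93, -2.27, 0, -1.3, -0.1, 0, 0.92, 0.93, -2.29, 0, -1.3, -0.1, 0, 0.87, 0.93, -2.31, 0, -1.3, -0.1, 0, 0, 0, 0, 0, 0, 0
```

servo_tool(
  increments=[0, 1.27, 0.92, -2.13, 0, -1.3, -0.1, 0, 1.22, 0.92, -2.16, 0, -1.3, -0.1, 0, 1.17, 0.92, -2.18, 0, -1.3, -0.1, 0, 1.12, 0.92, -2.21, 0, -1.3, -0.1, 0, 1.07, 0.92, -2.23, 0, -1.3, -0.1, 0, 1.02, 0.93, -2.25, 0, -1.2, 0, 0, 0.97, 0.93, -2.27, 0, -1.2, 0, 0, 0.92, 0.93, -2.29, 0, -1.2, 0, 0, 0.87, 0.93, -2.31, 0, -1.2, 0, 0, 0, 0, 0, 0, 0, 0],
)

```text
t: 42.5
ee_pos: [0.5913, -0.3146, 0.0734]
tool_rot: [0.706, -0.705, -0.042, 0.043]
force: [0.2, 0.2, -1.0]
grip_width: 0.0003
```

```bash
python3 - <<'E'
from h import *
s=st(); im,d,c=snap('wrist','w26')
print(rot(s['tool_rot']).inv().apply(rk(36,58.2,24)-s['ee_pos'])*100)
P=cloud(d,c).reshape(-1,3)
q=(P-RC)@np.array([[np.cos(RA),-np.sin(RA),0],[np.sin(RA),np.cos(RA),0],[0,0,1]])*1000
for y0 in(0,58):
    for x0 in range(-65,66,10):
        m=(abs(q[:,0]-x0)<5)&(abs(q[:,1]-y0)<8)&(q[:,2]<60)
        if m.sum()>5: print((x0,round(float(np.median(q[m,2])),1)),end=' ')
    print()
E
```

```text
t 42.5 pos [ 0.5913 -0.3146  0.0734] 
R cols(tool axes in world)
 [[ 0.993 -0.001 -0.12 ]
 [ 0.12   0.002  0.993]
 [-0.001 -1.     0.002]] 
F [ 0.2  0.2 -1. ] w 0.0003 q [ 0.87  0.64 -0.67  1.69  0.46  0.98  1.72]
[0.01711902 4.93645513 0.26178803]
(-65, 30.7) (-55, 31.4) (-45, 31.4) (-35, 31.4) (-25, 31.4) (-15, 31.5) (-5, 31.5) (5, 31.4) (15, 31.5) (25, 31.4) (35, 31.4) (45, 31.4) (55, 31.4) (65, 30.6) 
(-65, 29.8) (-55, 14.9) (-45, 17.9) (-35, 21.0) (-25, 23.9) (-15, 27.0) (-5, 30.1) (5, 33.0) (15, 36.1) (25, 39.1) (35, 42.1) (45, 43.3)
```

servo_tool(
  increments=[0, 0, 1.2, 0.15, 0, 0, 0, 0, 0, 1, 0.1, 0, 0, 0, 0, 0, 0.5, 0, 0, 0, 0, 0, 0, 0.5, 0, 0, 0, 0, 0, 0, 0.5, 0, 0, 0, 0, 0, 0, 0.5, 0, 0, 0, 0, 0, 0, 0.4, 0, 0, 0, 0, 0, 0, 0.2, 0, 0, 0, 0, 0, 0, 0.1, 0, 0, 0, 0, 0, 0, 0, 0, 0, 0, 0],
)

```text
t: 43.55
ee_pos: [0.5911, -0.3091, 0.0263]
tool_rot: [0.706, -0.705, -0.044, 0.043]
force: [-0.2, 0.1, 0.6]
grip_width: 0.0008
```

```bash
python3 - <<'E'
from h import *
s=st()
E
```

```text
t 43.55 pos [ 0.5911 -0.3091  0.0263] 
R cols(tool axes in world)
 [[ 0.992  0.    -0.122]
 [ 0.122  0.001  0.992]
 [ 0.001 -1.     0.001]] 
F [-0.2  0.1  0.6] w 0.0008 q [ 0.84  0.69 -0.64  1.72  0.5   0.9   1.68]
```

servo_tool(
  increments=[0, 0, 0, -0.25, 0, 0, 0, 0, 0, 0.1, 0, 0, 0, 0, 0, 0, 0.1, 0, 0, 0, 0, 0, 0, 0.05, 0, 0, 0, 0, 0, 0, 0.05, 0, 0, 0, 0, 0, 0, 0, 0, 0, 0, 0, 0, 0, 0, 0, 0, 0, 0, 0, 0, 0, 0, 0, 0, 0, 0, 0, 0, 0, 0, 0, 0, 0, 0, 0, 0, 0, 0, 0],
)

```text
t: 44.55
ee_pos: [0.5916, -0.3119, 0.0238]
tool_rot: [0.706, -0.706, -0.044, 0.043]
force: [-1.6, -0.6, 6.6]
grip_width: 0.0005
```

```bash
python3 - <<'E'
from h import *
s=st()
E
```

```text
t 44.55 pos [ 0.5916 -0.3119  0.0238] 
R cols(tool axes in world)
 [[ 0.993  0.001 -0.122]
 [ 0.122  0.001  0.993]
 [ 0.001 -1.     0.001]] 
F [-1.6 -0.6  6.6] w 0.0005 q [ 0.84  0.69 -0.64  1.72  0.51  0.9   1.69]
```

6.6 N at z = 23.8 mm, so it's level. I'll lift off and move over strip_2's press point.

servo_tool(
  increments=[0, 0, 0.03, 0, 0, 0, 0, 0, 0, -0.5, 0, 0, 0, 0, 0, 0, -1.5, 0, 0, 0, 0, 0, 0, -2, 0, 0, 0, 0, 0, -1.6, 0, -1, 0, 0, 0, 0, -1.7, 0, -1.2, 0, 0, 0, 0, -1.7, 0, -1.2, 0, 0, 0, 0, -1.7, 0, -1.2, 0, 0, 0, 0, -1.7, 0, -1.2, 0, 0, 0, 0, 0, 0, 0, 0, 0, 0],
)

```text
t: 45.55
ee_pos: [0.5131, -0.3822, 0.0636]
tool_rot: [0.706, -0.706, -0.042, 0.042]
force: [-0.5, -0.5, 0.9]
grip_width: 0.0003
```

```bash
python3 - <<'E'
from h import *
s=st(); im,d,c=snap('wrist','w27')
print(rot(s['tool_rot']).inv().apply(rk(-48,0,30)-s['ee_pos'])*100)
P=cloud(d,c).reshape(-1,3)
q=(P-RC)@np.array([[np.cos(RA),-np.sin(RA),0],[np.sin(RA),np.cos(RA),0],[0,0,1]])*1000
for y0 in(-58,0,58):
    for x0 in range(-65,66,10):
        m=(abs(q[:,0]-x0)<5)&(abs(q[:,1]-y0)<8)&(q[:,2]<60)
        if m.sum()>5: print((x0,round(float(np.median(q[m,2])),1)),end=' ')
    print()
E
```

```text
t 45.55 pos [ 0.5131 -0.3822  0.0636] 
R cols(tool axes in world)
 [[ 0.993 -0.    -0.119]
 [ 0.119  0.     0.993]
 [-0.    -1.     0.   ]] 
F [-0.5 -0.5  0.9] w 0.0003 q [ 1.03  0.61 -0.66  1.77  0.46  0.92  1.86]
[0.2031315  3.36201094 0.20749721]
(-65, 30.8) (-55, 24.8) (-45, 24.9) (-35, 24.9) (-25, 24.9) (-15, 24.9) (-5, 24.9) (5, 24.9) 
(-65, 30.8) (-55, 31.3) (-45, 31.3) (-5, 31.6) (5, 31.4) (15, 31.5) (25, 31.4) (35, 31.0) (65, 31.2) 
(-65, 30.9) (-55, 24.6) (-45, 24.9) (-35, 24.9) (-25, 24.8) (-15, 24.8) (-5, 24.9) (5, 24.8) (15, 24.5)
```

View pics/w27.png

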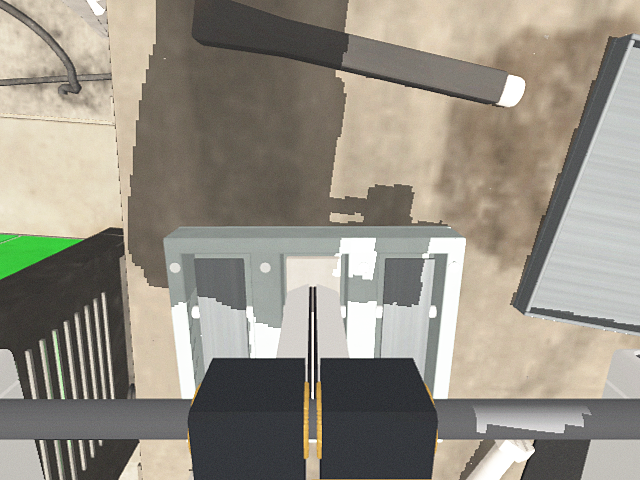

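Rocker_3 reads flat at 24.8, the same as rocker_1. Now I'll press strip_2.

servo_tool(
  increments=[0, 0.2, 1.5, 0.2, 0, 0, 0, 0, 0, 1.2, 0, 0, 0, 0, 0, 0, 0.4, 0, 0, 0, 0, 0, 0, 0.2, 0, 0, 0, 0, 0, 0, 0.2, 0, 0, 0, 0, 0, 0, 0.2, 0, 0, 0, 0, 0, 0, 0.15, 0, 0, 0, 0, 0, 0, 0.1, 0, 0, 0, 0, 0, 0, 0, 0, 0, 0, 0, 0, 0, 0, 0, 0, 0, 0],
)

```text
t: 46.6
ee_pos: [0.5157, -0.3761, 0.0241]
tool_rot: [0.706, -0.705, -0.042, 0.045]
force: [-18.3, 8.0, 33.6]
grip_width: 0.0006
```

```bash
python3 - <<'E'
from h import *
s=st()
E
```

```text
t 46.6 pos [ 0.5157 -0.3761  0.0241] 
R cols(tool axes in world)
 [[ 0.992 -0.003 -0.123]
 [ 0.123  0.002  0.992]
 [-0.003 -1.     0.002]] 
F [-18.3   8.   33.6] w 0.0006 q [ 1.    0.66 -0.64  1.79  0.5   0.87  1.82]
```

servo_tool(
  increments=[0, 0, -0.5, 0, 0, 0, 0, 0, 0, -1.5, 0, 0, 0, 0, 0, 0, -2, 0, 0, 0, 0, 0, 0, -3, 0, 0, 0, 0, 0, 0, -3, 0, 0, 0, 0, 40, 0, -1.5, 0, 0, 0, 0, 55, 0, 0, 0, 0, 0, 0, 55, 0, 0, 0, 0, 0, 0, 55, 0, 0, 0, 0, 0, 0, 55, 0, 0, 0, 0, 0, 0],
)

```text
t: 47.6
ee_pos: [0.5166, -0.377, 0.1372]
tool_rot: [0.707, -0.705, -0.043, 0.044]
force: [1.1, -0.2, -0.2]
grip_width: 0.0368
```

```bash
python3 - <<'E'
from h import *
s=st(); im,d,c=snap('wrist','w28')
P=cloud(d,c).reshape(-1,3)
q=(P-RC)@np.array([[np.cos(RA),-np.sin(RA),0],[np.sin(RA),np.cos(RA),0],[0,0,1]])*1000
for y0 in(0,58):
    for x0 in range(-65,66,10):
        m=(abs(q[:,0]-x0)<5)&(abs(q[:,1]-y0)<8)&(q[:,2]<60)
        if m.sum()>5: print((x0,round(float(np.median(q[m,2])),1)),end=' ')
    print()
m=(abs(q[:,0]-20)<40)&(abs(q[:,1]-0)<28)&(q[:,2]>36)&(q[:,2]<70)
if m.sum(): print(np.percentile(q[m],[1,50,99],axis=0).round(1))
planT(rk(14.6,0.2,97),97,-17.2,8,55,2)
E
```

```text
t 47.6 pos [ 0.5166 -0.377   0.1372] 
R cols(tool axes in world)
 [[ 0.992 -0.001 -0.123]
 [ 0.123  0.003  0.992]
 [-0.    -1.     0.003]] 
F [ 1.1 -0.2 -0.2] w 0.0368 q [ 1.05  0.53 -0.71  1.72  0.39  1.04  1.91]
(-65, 30.4) (-55, 21.6) (-45, 24.5) (-35, 27.7) (-25, 30.8) (-15, 33.8) (-5, 36.9) (5, 40.0) (15, 43.0) (25, 46.1) (35, 49.0) (45, 52.3) (55, 53.7) (65, 30.8) 
(-65, 30.9) (-55, 24.6) (-45, 24.9) (-35, 24.9) (-25, 24.9) (-15, 24.8) (-5, 24.8) (5, 24.7) (15, 24.5) 
[[ -8.6 -17.2  36.2]
 [ 22.   -1.3  45.2]
 [ 51.5  13.8  54.4]]
total rot [ -0.1   0.  -17.2] dist cm 7.3
55, 0.76, 0.5, -0.03, 0, 0, -2.2, 55, 0.74, 0.53, -0.03, 0, 0, -2.2, 55, 0.72, 0.56, -0.03, 0, 0, -2.2, 55, 0.69, 0.59, -0.03, 0, 0, -2.2, 55, 0.67, 0.61, -0.03, 0, 0, -2.2, 55, 0.65, 0.64, -0.03, 0, 0, -2.2, 55, 0.62, 0.66, -0.03, 0, 0, -2.2, 55, 0.6, 0.68, -0.03, 0, 0, -2.2, 55, 0, 0, 0, 0, 0, 0, 55, 0, 0, 0, 0, 0, 0
```

servo_tool(
  increments=[55, 0.76, 0.5, -0.05, 0, 0, -2.2, 55, 0.74, 0.53, -0.05, 0, 0, -2.2, 55, 0.72, 0.56, -0.05, 0, 0, -2.2, 55, 0.69, 0.59, -0.05, 0, 0, -2.2, 55, 0.67, 0.61, -0.05, 0, 0, -2.1, 55, 0.65, 0.64, -0.05, 0, 0, -2.1, 55, 0.62, 0.66, -0.05, 0, 0, -2.1, 55, 0.6, 0.68, -0.05, 0, 0, -2.1, 55, 0, 0, 0, 0, 0, 0, 55, 0, 0, 0, 0, 0, 0],
)

```text
t: 48.65
ee_pos: [0.5773, -0.3738, 0.0979]
tool_rot: [0.705, -0.691, -0.148, -0.063]
force: [-0.1, -0.6, -0.5]
grip_width: 0.0517
```

```bash
python3 - <<'E'
from h import *
s=st(); im,d,c=snap('wrist','w29')
print(rot(s['tool_rot']).inv().apply(rk(32.4,-1.2,38.2)-s['ee_pos'])*100)
E
```

```text
t 48.65 pos [ 0.5773 -0.3738  0.0979] 
R cols(tool axes in world)
 [[ 0.948  0.293 -0.122]
 [ 0.116  0.038  0.992]
 [ 0.295 -0.955  0.002]] 
F [-0.1 -0.6 -0.5] w 0.0517 q [ 1.17  0.57 -0.78  1.83  0.34  0.66  1.97]
[-0.07139464  6.23118072  0.02276143]
```

View pics/w29.png

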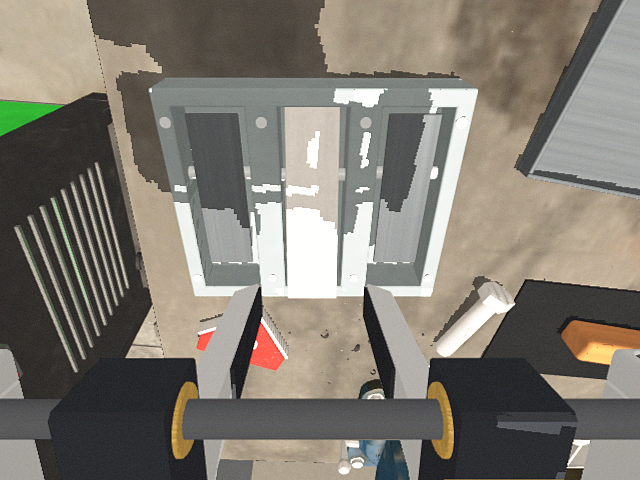

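Aligned with the tipped strip_2 at (312,200). I'll approach and close.

servo_tool(
  increments=[55, 0, 1, 0, 0, 0, 0, 55, 0, 1, 0, 0, 0, 0, 55, 0, 1, 0, 0, 0, 0, 55, 0, 1, 0, 0, 0, 0, 55, 0, 1, 0, 0, 0, 0, 55, 0, 0.8, 0, 0, 0, 0, 55, 0, 0.4, 0, 0, 0, 0, 55, 0, 0, 0, 0, 0, 0, 0, 0, 0, 0, 0, 0, 0, 0, 0, 0, 0, 0, 0, 0],
  grip_force=55,
)

```text
t: 49.7
ee_pos: [0.596, -0.3718, 0.0395]
tool_rot: [0.705, -0.691, -0.149, -0.063]
force: [-0.1, -0.9, -0.3]
grip_width: 0.039
```

servo_tool(
  increments=[0, 0, 0, 0, 0, 0, 0, 0, 0, 0, 0, 0, 0, 0, 0, 0, 0, 0, 0, 0, 0, 0, 0, 0, 0, 0, 0, 0, 0, 0, 0, 0, 0, 0, 0, 0, 0, 0, 0, 0, 0, 0, 0, 0, 0, 0, 0, 0, 0, 0, 0, 0, 0, 0, 0, 0, 0, 0, 0, 0, 0, 0, 0, 0, 0, 0, 0, 0, 0, 0],
)

```text
t: 50.7
ee_pos: [0.596, -0.3716, 0.0391]
tool_rot: [0.705, -0.691, -0.149, -0.063]
force: [0.4, -1.2, 1.8]
grip_width: 0.031
```

```bash
python3 - <<'E'
from h import *
s=st()
E
```

```text
t 50.7 pos [ 0.596  -0.3716  0.0391] 
R cols(tool axes in world)
 [[ 0.948  0.294 -0.122]
 [ 0.117  0.037  0.992]
 [ 0.297 -0.955  0.001]] 
F [ 0.4 -1.2  1.8] w 0.031 q [ 1.09  0.66 -0.7   1.83  0.41  0.57  1.91]
```

servo_tool(
  increments=[0, 0.09, -0.29, 0, 0, 0, 0, 0, 0.15, -0.48, 0, 0, 0, 0, 0, 0.15, -0.48, 0, 0, 0, 0, 0, 0.3, -0.96, 0, 0, 0, 0, 0, 0.3, -0.96, 0, 0, 0, 0, 0, 0.3, -0.96, 0, 0, 0, 0, 0, 0.3, -0.96, 0, 0, 0, 0, 0, 0.3, -0.96, 0, 0, 0, 0, 0, 0.3, -0.96, 0, 0, 0, 0, 0, 0, 0, 0, 0, 0, 0],
)

```text
t: 51.7
ee_pos: [0.5967, -0.372, 0.1143]
tool_rot: [0.704, -0.691, -0.149, -0.064]
force: [0.7, 0.4, -2.5]
grip_width: 0.0311
```

```bash
python3 - <<'E'
from h import *
s=st(); im,d,c=snap('wrist','w30'); P=cloud(d,c).reshape(-1,3)
T=rot(s['tool_rot']).as_matrix(); q=(P-s['ee_pos'])@T*1000
m=(abs(q[:,2])<14)&(q[:,0]<-14)&(q[:,0]>-110)&(abs(q[:,1])<30)
for x0 in range(-110,-10,10):
    k=m&(abs(q[:,0]-x0)<5)
    if k.sum()>5: print(x0,np.median(q[k,1]).round(1),k.sum(),end=' | ')
planT(tr(37,-70,80),85.8,0,16,0,4)
E
```

```text
t 51.7 pos [ 0.5967 -0.372   0.1143] 
R cols(tool axes in world)
 [[ 0.947  0.296 -0.122]
 [ 0.117  0.036  0.992]
 [ 0.298 -0.955 -0.   ]] 
F [ 0.7  0.4 -2.5] w 0.0311 q [ 1.14  0.57 -0.78  1.79  0.34  0.7   1.96]
-100 -7.9 466 | -90 -8.1 1635 | -80 -8.1 1550 | -70 -8.2 1452 | -60 -8.2 1387 | -50 -8.2 1327 | -40 -8.3 1274 | -30 -8.4 1214 | -20 -8.4 1145 | total rot [-1.7 11.1 17.2] dist cm 22.6
0, -0.57, 0.04, 1.29, -0.1, 0.7, 1.1, 0, -0.58, 0.05, 1.28, -0.1, 0.7, 1.1, 0, -0.6, 0.06, 1.28, -0.1, 0.7, 1.1, 0, -0.61, 0.07, 1.27, -0.1, 0.7, 1.1, 0, -0.63, 0.08, 1.26, -0.1, 0.7, 1.1, 0, -0.64, 0.09, 1.25, -0.1, 0.7, 1.1, 0, -0.65, 0.1, 1.25, -0.1, 0.7, 1.1, 0, -0.67, 0.11, 1.24, -0.1, 0.7, 1.1, 0, -0.68, 0.12, 1.23, -0.1, 0.7, 1.1, 0, -0.69, 0.13, 1.22, -0.1, 0.7, 1.1, 0, -0.7, 0.14, 1.21, -0.1, 0.7, 1.1, 0, -0.72, 0.15, 1.2, -0.1, 0.7, 1.1, 0, -0.73, 0.16, 1.2, -0.1, 0.7, 1.1, 0, -0.74, 0.17, 1.19, -0.1, 0.7, 1.1, 0, -0.75, 0.18, 1.18, -0.1, 0.7, 1.1, 0, -0.76, 0.2, 1.17, -0.1, 0.7, 1.1, 0, 0, 0, 0, 0, 0, 0, 0, 0, 0, 0, 0, 0, 0, 0, 0, 0, 0, 0, 0, 0, 0, 0, 0, 0, 0, 0, 0
```

View pics/w30.png

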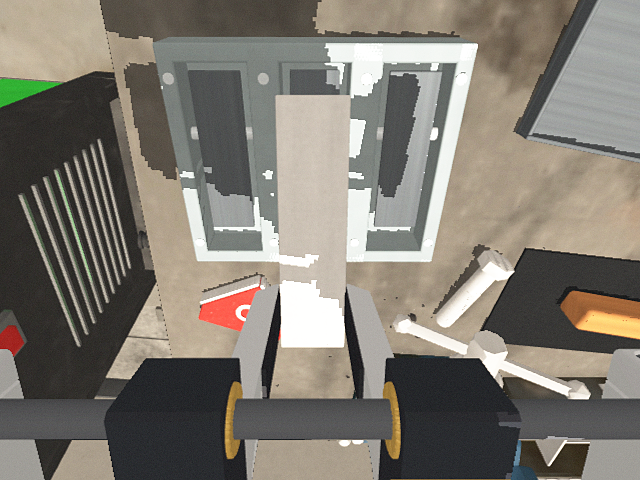

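Strip_2 is held well. I'll carry it to the tray's right-hand slot.

servo_tool(
  increments=[0, -0.57, 0.04, 1.29, -0.1, 0.7, 1.1, 0, -0.58, 0.05, 1.28, -0.1, 0.7, 1.1, 0, -0.6, 0.06, 1.28, -0.1, 0.7, 1.1, 0, -0.61, 0.07, 1.27, -0.1, 0.7, 1.1, 0, -0.63, 0.08, 1.26, -0.1, 0.7, 1.1, 0, -0.64, 0.09, 1.25, -0.1, 0.7, 1.1, 0, -0.65, 0.1, 1.25, -0.1, 0.7, 1.1, 0, -0.67, 0.11, 1.24, -0.1, 0.7, 1.1, 0, -0.68, 0.12, 1.23, -0.1, 0.7, 1.1, 0, -0.69, 0.13, 1.22, -0.1, 0.7, 1.1],
)

```text
t: 52.75
ee_pos: [0.527, -0.2494, 0.0913]
tool_rot: [0.709, -0.703, -0.037, -0.038]
force: [0.0, 0.0, -1.9]
grip_width: 0.0314
```

servo_tool(
  increments=[0, -0.7, 0.14, 1.21, -0.1, 0.7, 1.1, 0, -0.72, 0.15, 1.2, -0.1, 0.7, 1.1, 0, -0.73, 0.16, 1.2, -0.1, 0.7, 1.1, 0, -0.74, 0.17, 1.19, -0.1, 0.7, 1.1, 0, -0.75, 0.18, 1.18, -0.1, 0.7, 1, 0, -0.76, 0.2, 1.17, -0.1, 0.7, 0.8, 0, 0, 0, 0, 0, 0, 0, 0, 0, 0, 0, 0, 0, 0, 0, 0, 0, 0, 0, 0, 0, 0, 0, 0, 0, 0, 0, 0],
)

```text
t: 53.75
ee_pos: [0.4866, -0.1777, 0.0797]
tool_rot: [0.707, -0.706, 0.026, -0.026]
force: [0.2, 0.2, -3.0]
grip_width: 0.0312
```

```bash
python3 - <<'E'
from h import *
s=st(); im,d,c=snap('wrist','w31')
planT(tr(37,-70,4.5),85.8,0,8,0)
E
```

```text
t 53.75 pos [ 0.4866 -0.1777  0.0797] 
R cols(tool axes in world)
 [[ 0.997  0.     0.075]
 [-0.075  0.002  0.997]
 [-0.    -1.     0.002]] 
F [ 0.2  0.2 -3. ] w 0.0312 q [ 0.8   0.41 -0.69  2.03  0.36  0.82  1.4 ]
total rot [-0.1 -0.1 -0. ] dist cm 7.5
0, 0, 0.94, 0, 0, 0, 0, 0, 0, 0.94, 0, 0, 0, 0, 0, 0, 0.94, 0, 0, 0, 0, 0, 0, 0.94, 0, 0, 0, 0, 0, 0, 0.94, 0, 0, 0, 0, 0, 0, 0.94, 0, 0, 0, 0, 0, 0, 0.94, 0, 0, 0, 0, 0, 0, 0.94, 0, 0, 0, 0
```

View pics/w31.png

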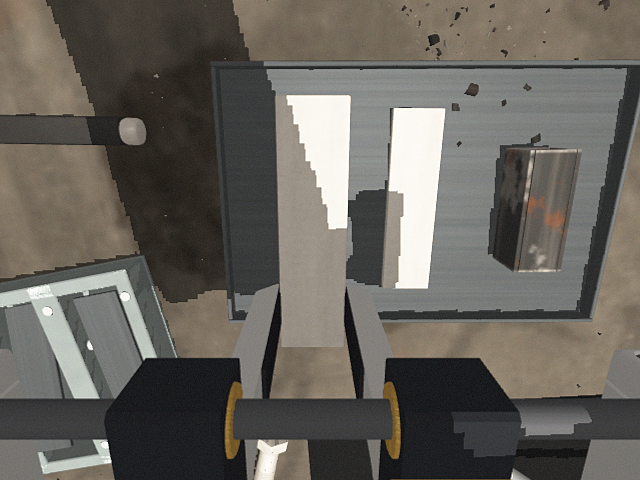

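The slot is free: strip_3 is at (415,195) and the tube at (537,210). Lowering now.

servo_tool(
  increments=[0, 0, 1.5, 0, 0, 0, 0, 0, 0, 1.5, 0, 0, 0, 0, 0, 0, 1.5, 0, 0, 0, 0, 0, 0, 1.5, 0, 0, 0, 0, 0, 0, 0.8, 0, 0, 0, 0, 0, 0, 0.4, 0, 0, 0, 0, 0, 0, 0.25, 0, 0, 0, 0, 0, 0, 0.1, 0, 0, 0, 0, 0, 0, 0, 0, 0, 0, 0, 0, 0, 0, 0, 0, 0, 0],
)

```text
t: 54.8
ee_pos: [0.4867, -0.1771, 0.0046]
tool_rot: [0.707, -0.706, 0.026, -0.026]
force: [0.2, -1.1, -2.3]
grip_width: 0.0314
```

servo_tool(
  increments=[0, 0, 0, 0, 0, 0, 0, 0, 0, 0, 0, 0, 0, 0, 45, 0, 0, 0, 0, 0, 0, 48, 0, 0, 0, 0, 0, 0, 48, 0, 0, 0, 0, 0, 0, 48, 0, 0, 0, 0, 0, 0, 48, 0, -0.5, 0, 0, 0, 0, 48, 0, -1.5, 0, 0, 0, 0, 48, 0, -2.5, 0, 0, 0, 0, 48, 0, -2.5, 0, 0, 0, 0],
)

```text
t: 55.8
ee_pos: [0.4864, -0.1767, 0.0759]
tool_rot: [0.708, -0.706, 0.026, -0.026]
force: [0.3, -0.9, -0.3]
grip_width: 0.0452
```

servo_tool(
  increments=[20, 0, -2.5, 0, 0, 0, 0, 0, 0, -2.5, 0, 0, 0, 0, 0, 0, -2.5, 0, 0, 0, 0, 0, 0, -1, 0, 0, 0, 0, 0, 0, 0, 0, 0, 0, 0, 0, 0, 0, 0, 0, 0, 0, 0, 0, 0, 0, 0, 0, 0, 0, 0, 0, 0, 0, 0, 0, 0, 0, 0, 0, 0, 0, 0, 0, 0, 0, 0, 0, 0, 0],
)

```text
t: 56.8
ee_pos: [0.4864, -0.1771, 0.1588]
tool_rot: [0.708, -0.706, 0.026, -0.026]
force: [1.0, -0.0, 1.0]
grip_width: 0.0005
```

```bash
python3 - <<'E'
from h import *
s=st(); im,d,c=snap('wrist','w32')
planT(rk(36,0,75),97,0,9,0,1)
E
```

```text
t 56.8 pos [ 0.4864 -0.1771  0.1588] 
R cols(tool axes in world)
 [[ 0.997 -0.001  0.074]
 [-0.074  0.003  0.997]
 [-0.001 -1.     0.003]] 
F [ 1. -0.  1.] w 0.0005 q [ 0.87  0.3  -0.75  1.97  0.25  0.96  1.49]
total rot [ -0.2 -11.2  -0. ] dist cm 23.8
0, 1.4, 0.93, -2.04, 0, -1.2, 0, 0, 1.35, 0.93, -2.07, 0, -1.2, 0, 0, 1.31, 0.93, -2.1, 0, -1.2, 0, 0, 1.26, 0.93, -2.13, 0, -1.2, 0, 0, 1.21, 0.93, -2.16, 0, -1.2, 0, 0, 1.17, 0.93, -2.18, 0, -1.2, 0, 0, 1.12, 0.93, -2.21, 0, -1.2, 0, 0, 1.07, 0.93, -2.23, 0, -1.2, 0, 0, 1.02, 0.93, -2.25, 0, -1.2, 0, 0, 0, 0, 0, 0, 0, 0
```

View pics/w32.png

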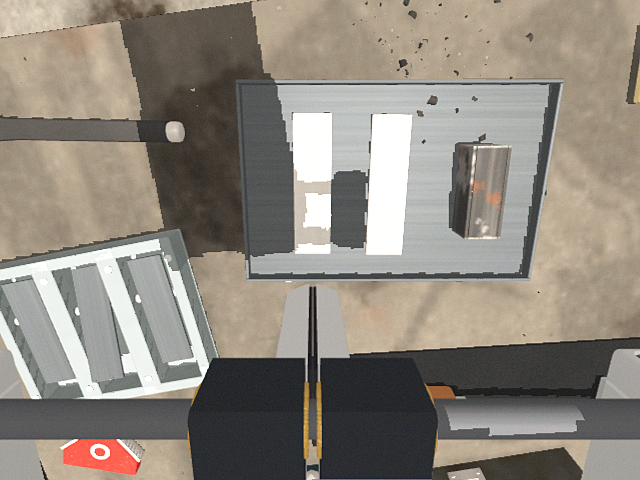

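All three parts are flat in the tray, side by side. Next is rocker_2.

servo_tool(
  increments=[0, 1.4, 0.93, -2.04, 0, -1.2, 0, 0, 1.35, 0.93, -2.07, 0, -1.2, 0, 0, 1.31, 0.93, -2.1, 0, -1.2, 0, 0, 1.26, 0.93, -2.13, 0, -1.2, 0, 0, 1.21, 0.93, -2.16, 0, -1.2, 0, 0, 1.17, 0.93, -2.18, 0, -1.2, 0, 0, 1.12, 0.93, -2.21, 0, -1.3, 0, 0, 1.07, 0.93, -2.23, 0, -1.3, 0, 0, 1.02, 0.93, -2.25, 0, -1.3, 0, 0, 0, 0, 0, 0, 0, 0],
)

```text
t: 57.85
ee_pos: [0.5976, -0.3726, 0.0729]
tool_rot: [0.707, -0.705, -0.041, 0.042]
force: [-1.0, -0.2, -0.0]
grip_width: 0.0004
```

servo_tool(
  increments=[0, 0, 1.2, 0, 0, 0, 0, 0, 0, 0.5, 0, 0, 0, 0, 0, 0, 0, 0, 0, 0, 0, 0, 0, 0, 0, 0, 0, 0, 0, 0, 0, 0, 0, 0, 0, 0, 0, 0, 0, 0, 0, 0, 0, 0, 0, 0, 0, 0, 0, 0, 0, 0, 0, 0, 0, 0, 0, 0, 0, 0, 0, 0, 0, 0, 0, 0, 0, 0, 0, 0],
)

```text
t: 58.85
ee_pos: [0.5977, -0.3699, 0.058]
tool_rot: [0.707, -0.705, -0.042, 0.042]
force: [1.2, 0.1, 0.1]
grip_width: 0.001
```

```bash
python3 - <<'E'
from h import *
s=st()
print(rot(s['tool_rot']).inv().apply(rk(36,0,24)-s['ee_pos'])*100)
E
```

```text
t 58.85 pos [ 0.5977 -0.3699  0.058 ] 
R cols(tool axes in world)
 [[ 0.993 -0.    -0.119]
 [ 0.119  0.002  0.993]
 [-0.    -1.     0.002]] 
F [1.2 0.1 0.1] w 0.001 q [ 0.89  0.7  -0.63  1.62  0.47  0.99  1.8 ]
[0.05195013 3.40152686 0.01204575]
```

servo_tool(
  increments=[0, 0, 1, 0, 0, 0, 0, 0, 0, 0.5, 0, 0, 0, 0, 0, 0, 0.5, 0, 0, 0, 0, 0, 0, 0.5, 0, 0, 0, 0, 0, 0, 0.4, 0, 0, 0, 0, 0, 0, 0.3, 0, 0, 0, 0, 0, 0, 0.15, 0, 0, 0, 0, 0, 0, 0.1, 0, 0, 0, 0, 0, 0, 0, 0, 0, 0, 0, 0, 0, 0, 0, 0, 0, 0],
)

```text
t: 59.85
ee_pos: [0.5978, -0.3698, 0.0239]
tool_rot: [0.707, -0.705, -0.042, 0.042]
force: [-0.3, 0.8, 5.6]
grip_width: 0.0006
```

```bash
python3 - <<'E'
from h import *
s=st()
E
```

```text
t 59.85 pos [ 0.5978 -0.3698  0.0239] 
R cols(tool axes in world)
 [[ 0.993 -0.    -0.119]
 [ 0.119  0.002  0.993]
 [-0.    -1.     0.002]] 
F [-0.3  0.8  5.6] w 0.0006 q [ 0.88  0.73 -0.61  1.63  0.5   0.94  1.78]
```

Contact at z = 23.9 mm. I'll give it a small firming push, then lift away and clear the view.

servo_tool(
  increments=[0, 0, 0.05, 0, 0, 0, 0, 0, 0, 0.03, 0, 0, 0, 0, 0, 0, 0, 0, 0, 0, 0, 0, 0, -0.5, 0, 0, 0, 0, 0, 0, -1.5, 0, 0, 0, 0, 0, 0, -3, 0, 0, 0, 0, 0, 0, -3, 0, 0, 0, 0, 0, 0, -3, 0, 0, 0, 0, 0, 0, -3, 0, 0, 0, 0, 0, 0, -2, 0, 0, 0, 0],
)

```text
t: 60.85
ee_pos: [0.5982, -0.3703, 0.1861]
tool_rot: [0.706, -0.706, -0.043, 0.042]
force: [-0.2, 0.5, 0.4]
grip_width: 0.0008
```

servo_tool(
  increments=[0, -1.6, -0.2, 0, 0, 0, 0, 0, -1.6, -0.2, 0, 0, 0, 0, 0, -1.6, -0.2, 0, 0, 0, 0, 0, -1.6, -0.2, 0, 0, 0, 0, 0, -1.6, -0.2, 0, 0, 0, 0, 0, -1.6, -0.2, 0, 0, 0, 0, 0, -1.6, -0.2, 0, 0, 0, 0, 0, -1, 0, 0, 0, 0, 0, 0, 0, 0, 0, 0, 0, 0, 0, 0, 0, 0, 0, 0, 0],
)

```text
t: 61.85
ee_pos: [0.4769, -0.3848, 0.1969]
tool_rot: [0.707, -0.705, -0.042, 0.042]
force: [0.4, 0.1, 1.1]
grip_width: 0.0003
```

```bash
python3 - <<'E'
from h import *
s=st(); im,d,c=snap('wrist','w33')
P=cloud(d,c).reshape(-1,3)
q=(P-RC)@np.array([[np.cos(RA),-np.sin(RA),0],[np.sin(RA),np.cos(RA),0],[0,0,1]])*1000
for y0 in(-58,0,58):
    for x0 in range(-65,66,10):
        m=(abs(q[:,0]-x0)<5)&(abs(q[:,1]-y0)<8)&(q[:,2]<60)
        if m.sum()>5: print((x0,round(float(np.median(q[m,2])),1)),end=' ')
    print()
for n in('top','scene'):
    im,d,c=snap(n,n+'33'); find('rod',n,d,c,n=1)
    if n=='top':
        P=cloud(d,c).reshape(-1,3)
        t=P[:,:2]-TC; tx=(t[:,0]*np.cos(TA)+t[:,1]*np.sin(TA))*1000; ty=(-t[:,0]*np.sin(TA)+t[:,1]*np.cos(TA))*1000
        for nm,y0,lo in(('tube',70,.022),('s3',-5,.0065),('s2',-70,.0065)):
            m=(abs(tx)<78)&(abs(ty-y0)<30)&(P[:,2]>lo)&(P[:,2]<.06); print(nm,m.sum(), np.percentile(tx[m],[1,99]).round(0),np.percentile(ty[m],[1,99]).round(0),np.percentile(P[m,2],[5,50,95]).round(4))
E
```

```text
t 61.85 pos [ 0.4769 -0.3848  0.1969] 
R cols(tool axes in world)
 [[ 0.993  0.    -0.119]
 [ 0.119  0.002  0.993]
 [ 0.    -1.     0.002]] 
F [0.4 0.1 1.1] w 0.0003 q [ 1.13  0.42 -0.72  1.72  0.3   1.11  2.01]
(-65, 30.8) (-55, 24.4) (-45, 24.9) (-35, 24.9) (-25, 24.9) (-15, 24.9) (-5, 24.9) (5, 24.8) (15, 24.8) (25, 24.9) (35, 25.0) (45, 24.8) (55, 4.8) (65, 12.3) 
(-65, 31.0) (-55, 24.6) (-45, 25.0) (-35, 24.8) (-25, 24.7) (45, 24.9) (55, 5.4) (65, 24.3) 
(-65, 30.7) (-55, 24.6) (-45, 24.8) (-35, 24.9) (-25, 24.9) (-15, 24.7) (-5, 24.8) (5, 24.7) (15, 24.7) (25, 24.8) (35, 24.7) (45, 24.5) (55, 5.0) (65, 12.0) 
rod top p 0.78 box [317. 184. 102.  25.] n 677 ctr [682. -11.] L 256 W 43 ang 87.6 z [0.008 0.034 0.055]
tube 376 [-33.  39.] [58. 87.] [0.0302 0.0338 0.0377]
s3 693 [-73.  69.] [-33.  21.] [0.0069 0.0102 0.0141]
s2 703 [-70.  73.] [-97. -42.] [0.0068 0.0098 0.0137]
rod scene p 0.95 box [337. 279. 120.  15.] n 596 ctr [713. -45.] L 378 W 212 ang -33.7 z [0.025 0.034 0.052]
```

View pics/top33.png

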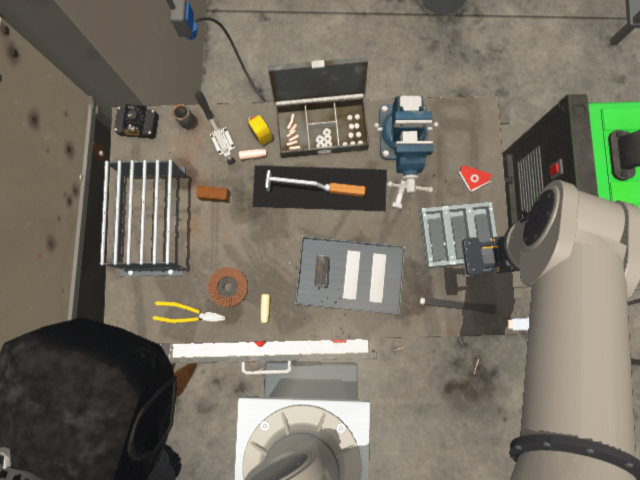

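View pics/scene33.png

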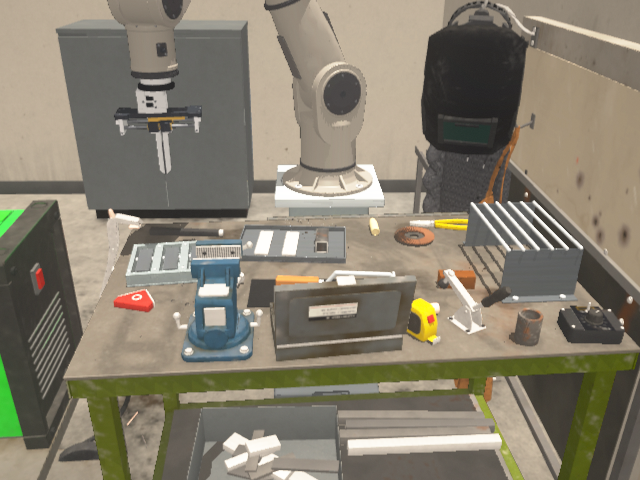

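The top view shows the tube at (322,270) and the strips at (352,275) and (377,277), side by side in the tray. All three rockers read flat at about 24.8, the rod stands on the mat where it began, and the bystanders haven't moved. I'll hand the job in.

```bash
python3 - <<'E'
from h import *
print(robot.close_job())
E
```

```text
the job is handed in; nothing more can be done
None
```

The kit tray is made up, and I handed the job in at about 62 s. The tube and both strips that were there lie flat in the tray, and the rod is back on the mat.

- **Tube:** I drew it out of the guard with the hooked rod. The rod stands on the mat within about 1 mm of where it started. After I set the rod down, the tube was found moved a few centimetres, so I measured it again before lifting it into the tray.
- **Strips:** Strip_3 and strip_2 were tipped up, lifted and laid in the tray. The pocket for strip_1 was empty from the start.
- **Rockers:** I pressed rockers 2 and 3 back level; rocker 1 was already level.

**Last checks:** The tube and strips lie side by side with clear gaps. All three rockers read flat at the same height, though the middle of rocker 2 was hidden from the camera in that last view. The bystanders look unmoved in the pictures.

**Disagreements and slips:**
- The first press on strip_3 went to the rocker's stop and peaked at about 61 N. That is under the 120 N wrist limit, and the press was with the fingertips.
- The tube started pointing into the guard rather than along its mouth.
- The networks named a few things wrongly; I checked those against the picture and depth.

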